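# Slide the brass shim out from under the print screen and put it on its rest

## Robot

A 6-joint arm with a two-finger parallel gripper is mounted at the origin on the work surface. World frame = base frame: x ahead of the robot, y to its left, z up, the work surface at z = 0. Lengths are in m, angles in rad, forces in N, time in s.
With the tool pointing down it reaches from about 0.4 to 0.825 m from the base axis. Payload 7 kg.
Tool frame: the origin (TCP) lies midway between the tips of the shut fingers; the grasp point (between the pads) lies 19 mm behind it; z points along the fingers, x is the direction in which the jaws open and shut, and the axes are right-handed (so a half turn about z gives the same grasp; the last joint's range is limited). The gripper opens to 88 mm and grips with 3 to 60 N. Pads are 19 mm wide; open, the fingers measure 130 mm over their backs; the gripper's body (78 mm by 193 mm) begins 47 mm behind the grasp point.
Start: joints at [1.488, 0.359, 0.012, 0, -1.224, -0.288], TCP at [0.245, 0.629, 0.227] pointing down, gripper open.
Joint ranges: [-3.07, 3.07], [-1.43, 2.12], [-1.02, 1.25], [-3.03, 1.67], [-3.05, -0], [-3.03, 3.03]. Speed limits (rad/s): [2.39, 2.39, 3.01, 3.14, 3.14, 3.14].

## Interface

Orientations are given as [roll, pitch, yaw] about the fixed x, y, z axes, in that order (R = Rz(yaw) Ry(pitch) Rx(roll)).
In Python, from station import arm, viewer, ticket gives the robot as it stands. The module is installed in compiled form; this text tells all that it offers.
- The arm moves only by the tool step_arm, never from a script. Its argument "targets" is a list of rows, each a list of 3 entries, a list of its own where there are three numbers: the shift along the tool's x, y, z in m, then the turn, a rotation vector about the tool's x, y, z in degrees, then the opening, from -1 (shut) to 1 (fully open), so that 0 is half open. A call has exactly 8 rows; each row shifts and turns the commanded pose from where the row before left it, along the tool's axes as they then stand; what a row does not reach is not made up. A row lasts 1/10 s, in which the tool goes at most 50 mm and 8.59 degrees, less where a joint would pass 70% of its speed; a pose out of reach is approached as far as the arm can. A call is refused whole if a number of a shift passes 0.05 or a number of a turn 8.59, either way. A call with a gripper value outside its range is refused whole. The fingers move at their own pace and stop on an object; "grip_force" is the grip in N (left out, the last holds). Time passes only in rows, so rows that do not move let the fingers close, or fill a call up. It gives the time, the measured TCP pose, the force and the opening at its end, in the units of the state.
- arm.get_state(): the state, without advancing time (a new reading comes with each control period).
- viewer.grab_frame(name): name is "scene" or "top" or "wrist"; returns (picture, depth): 400x640x3 uint8, red, green, blue; 400x640 float32, m along the optical axis (not along the pixel's ray), 0 where there is no reading.
- viewer.calibration(name): a dict with "fov_y" (degrees; the focal length in pixels is half the picture's height over the tangent of half this angle, whatever the lens; pixels are square), "cx", "cy" (the principal point, pixels), "distortion" ([k1, k2, p1, p2, k3] as OpenCV has them; the pictures are not rectified), "world_to_cam" (4x4, takes a point from world to camera coordinates); the wrist camera has in their place "tool_from_camera" (4x4, takes a point from camera to tool coordinates, whose origin is the TCP and whose axes are the tool frame's). Camera axes: x right, y up, looking along -z (the intrinsics and any distortion apply to the point x, -y, -z); pixel columns grow to the right and rows downward; lengths in m; the calibration is good to about 2 mm. A picture is of the moment at which its call begins: read the wrist's pose just before it. calibration takes no time and is no camera call.
- ticket.job_done(): hands the job in, once; it reports no verdict.
The state is a dict: "t": time; "q": joint angles; "qd": joint speeds; "joint_efforts": joint torques, N m; "eef_pos": TCP position; "ee_rot": TCP orientation; "force": force on the tool from outside, world axes, zero at the start; "moment": the same for the moment, N m; "width": finger opening in m.
Only numpy, scipy, OpenCV 4.12 (cv2) and the standard library are available. Lean on these libraries where they do the work, as an engineer would, in place of code of your own. Each camera call takes 0.05 s, during which the arm holds its last target.

## Task

The brass off-contact shim has been left in the shallow channel of the printing board, with its far end under the screen. Press on it from above and draw it along the channel until it sticks out about 40 mm past the board's free edge, then take it by the part that sticks out, set it down gently and flat on the empty red rest, between the end lips, and let go. The board is sprung and easily bent: never load it with more than 15 N; keep off the screen, do not drop the shim, and leave everything else where it stands.

Things in the scene. Friction and masses are not known exactly. Their poses are not given: they have to be found in the camera images.
- board_edge (a point): Fixed point of the blue press: middle of the free edge of its pink-grey printing board, level with the board's top face (100 mm above the bench, unloaded). x: level, from the free edge along the channel to the screen; y along the edge; z up. Under the board for x < 70 mm, and in front of it, there is only the bench.
- screen_front (a point): Fixed to the press: middle of the front face of the wooden screen frame's front bar (240 mm long across the board, 22 high, its underside 10 mm above the shim's top), which stands 135 mm in from the board's free edge; the screen covers the board beyond it. Axes as board_edge.
- shim_mid (a point): Centre of the brass shim, a plain flat plate 120 x 50 x 4 mm, about 0.2 kg. x: along its length (as board_edge's x at the start), y: across, z up. It starts lying in the channel, its near end 30 to 60 mm in from the board's free edge, its far end under the screen. It tips off if its centre passes the edge.
- rest_red_bed (a point): Centre of the top face of the bed of the empty red rest, a fixed stand: bed 40 mm above the bench, 136 mm long (x), 36 wide (y), so the shim overhangs it 7 mm each side; a lip across each end, 10 mm higher than the bed, 136 mm between the lips. Its foot, 160 x 90 mm, is 8 mm high. x along the bed; either way round will do.
- spare_shim_mid (a point): Centre of the spare aluminium shim, 120 x 50 x 4 mm, lying on the green rest (same shape as the yellow one). Leave alone.
- rest_green: The green rest, fixed, with the spare shim on it; origin at the centre of its underside, x along its bed
- ink_blue: Ink jar with blue label, 70 mm across, 75 high, loose; origin at the centre of its underside. Leave alone.
- ink_red: Ink jar with red label, 70 mm across, 75 high, loose; origin at the centre of its underside. Leave alone.
- tub: Clear plastic tub, 100 mm across, 70 high, loose; origin at the centre of its underside. Leave alone.
- squeegee: Squeegee lying flat, 65 x 200 x 30 mm, wooden handle and red blade, loose; origin under the handle. Leave alone.
- film_roll: Upright roll of white film, 70 mm across, 220 high, loose; origin at the centre of its underside. Leave alone.
- ink_knife: Ink knife (spatula) lying on the bench, loose. Leave alone.
- board: The board, 340 mm long (x 0 to 340 from its free edge), 180 wide, 18 thick, slick (friction about 0.3). Two flat dark steel guide strips on it, 4 mm high (as thick as the shim), 22 wide, run from the free edge 200 mm inwards; between them lies the channel, 53 mm wide, on the middle line. Origin on the hinge line, in the underside; x as board_edge.
- shim: The brass shim; origin at the centre of its underside
- screen: The wooden screen frame with its mesh, fixed to the press; origin on the bench under board_edge, axes as board_edge
- table: The bench
- board_hinge (a point): Fixed point of the press, under the board: middle of the sprung cross hinge on which the board rocks, 170 mm in from the free edge; axes as board_edge. Spring 75 N m/rad: pressed, the free edge dips, then springs back. A press from above meets about 18 N per mm at 105 mm from the free edge and 4 N per mm at 30 mm, so its height alone does not tell the load.
Mind the look-alikes: they are no part of the job. Leave any orange or purple look-alike of the shim alone.

How it is judged:
By the outcome, as a careful person would: the job done as asked, in the order asked, and still so for the second after the job is handed in, with the robot touching nothing.
It also fails if it takes over 69 s, if anything falls off the work surface, if the arm or the gripper's body presses on something with over 40 N, if the wrist force passes 120 N, or if a joint passes its speed limit or range.

## Working session

There is one attempt and no reset: what is moved stays moved. The work goes in short steps, Python scripts to look and compute and a tool call to move; the robot and the scene stay as the last step left them, time stands still between calls to the robot, and variables do not carry over. Pictures are saved under pics/ and viewed, and the job is handed in when it is done.

Besides the shell and the picture viewer there is one more tool, called after "Request:" as a command line: name --argument value ..., lists and objects as JSON in quotes. step_arm: Moves the arm, as the interface text tells. Its arguments: {"type":"object","properties":{"targets":{"type":"array"},"grip_force":{"type":"number"}},"required":["targets"]}

```bash
mkdir -p pics; cat > h.py <<'E'
import numpy as np, cv2
from station import arm, viewer, ticket
from scipy.spatial.transform import Rotation as R
def K(c,shape=(400,640)):
    f=shape[0]/2/np.tan(np.radians(c["fov_y"])/2); return np.array([[f,0,c["cx"]],[0,f,c["cy"]],[0,0,1.]])
def rot(st): return R.from_euler('xyz',st["ee_rot"]).as_matrix()
def T_wc(name,c,st=None):
    if name!="wrist": return np.linalg.inv(np.array(c["world_to_cam"]))
    T=np.eye(4);T[:3,:3]=rot(st);T[:3,3]=st["eef_pos"]; return T@np.array(c["tool_from_camera"])
def grab(name,fn):
    st=arm.get_state(); p,d=viewer.grab_frame(name); c=viewer.calibration(name)
    cv2.imwrite(f"pics/{fn}.png",p[:,:,::-1]); np.savez(f"pics/{fn}.npz",p=p,d=d,T=T_wc(name,c,st),K=K(c),D=np.array(c["distortion"],float)); return p,d
def load(fn): return np.load(f"pics/{fn}.npz")
def ray(L,uv):
    u=cv2.undistortPoints(np.array(uv,float).reshape(-1,1,2),L["K"],L["D"]).reshape(-1,2)
    return np.c_[u[:,0],-u[:,1],-np.ones(len(u))]
def pt(L,uv,z=None):
    r=ray(L,uv);T=L["T"]; rw=r@T[:3,:3].T; o=T[:3,3]
    if z is None: s=np.array([L["d"][int(round(v)),int(round(u))] for u,v in uv])
    else: s=(z-o[2])/rw[:,2]
    return o+rw*s[:,None]
def cloud(L):
    v,u=np.mgrid[0:400,0:640]; r=ray(L,np.c_[u.ravel(),v.ravel()]); d=L["d"].ravel()
    P=L["T"][:3,3]+(r*d[:,None])@L["T"][:3,:3].T; P[d==0]=np.nan; return P.reshape(400,640,3)
def proj(L,P):
    Ti=np.linalg.inv(L["T"]); q=np.atleast_2d(P)@Ti[:3,:3].T+Ti[:3,3]; q=q*[1,-1,-1]
    return cv2.projectPoints(q.reshape(-1,1,3),np.zeros(3),np.zeros(3),L["K"],L["D"])[0].reshape(-1,2)
def crop(fn,x0,y0,x1,y1,s,out):
    p=load(fn)["p"][y0:y1,x0:x1,::-1]; cv2.imwrite(f"pics/{out}.png",cv2.resize(p,None,fx=s,fy=s,interpolation=cv2.INTER_CUBIC))
E
python3 - <<'E'
from h import *
for n in("scene","top","wrist"): grab(n,n+"0")
s=arm.get_state()
for k in s: print(k,np.round(s[k],4))
for n in("scene","top","wrist"):
  L=load(n+"0"); print(n,np.round(L["T"],3).tolist(),L["K"][0,0],L["D"])
E
```

```text
t 0.15
q [ 1.4881e+00  3.5920e-01  1.1300e-02 -3.0000e-04 -1.2241e+00 -2.8810e-01]
qd [ 0.0008 -0.0035  0.002   0.0023  0.001  -0.0001]
joint_efforts [-1.30000e-03 -5.83275e+01  2.93292e+01  7.00120e+00  8.80000e-03
 -1.00000e-04]
eef_pos [0.2445 0.6288 0.2258]
ee_rot [-3.1415e+00 -1.3000e-03 -1.9417e+00]
force [-0.4707 -0.499   0.1271]
moment [ 0.0322 -0.0217 -0.0608]
width 0.088
scene [[-0.651, -0.542, 0.532, 1.447], [0.759, -0.45, 0.471, 0.778], [-0.016, 0.71, 0.704, 1.363], [0.0, 0.0, 0.0, 1.0]] 479.4365302357938 [0.04971069 0.         0.         0.         0.        ]
top [[-0.008, 0.982, -0.187, 0.213], [-1.0, -0.006, 0.009, -0.044], [0.008, 0.187, 0.982, 1.726], [0.0, 0.0, 0.0, 1.0]] 437.7407730526434 [-0.04835777  0.          0.          0.          0.        ]
wrist [[-0.362, 0.9, 0.244, 0.31], [-0.932, -0.35, -0.092, 0.603], [0.002, -0.261, 0.965, 0.384], [0.0, 0.0, 0.0, 1.0]] 338.38140673123877 [-0.03333788  0.          0.          0.          0.        ]
```

View pics/scene0.png

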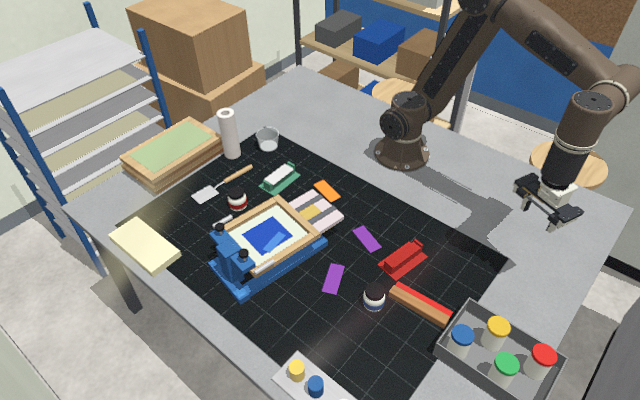

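View pics/top0.png

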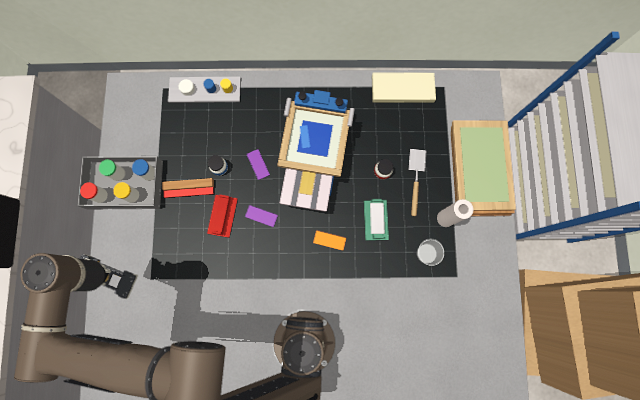

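View pics/wrist0.png

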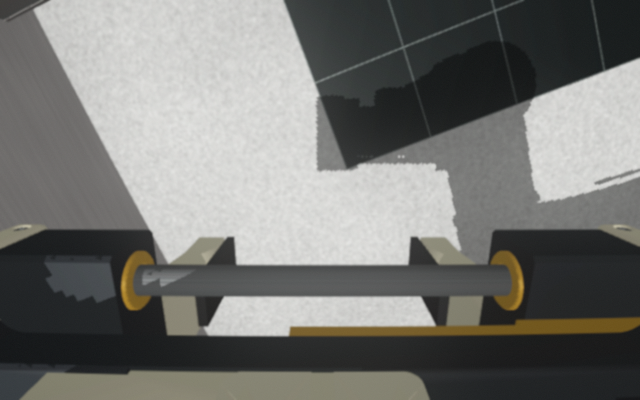

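```bash
python3 - <<'E'
from h import *
crop("top0",265,130,365,220,8,"c1"); crop("top0",195,185,255,245,9,"c2")
crop("scene0",260,170,450,290,4,"c3")
E
```

```text
(no output)
```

View pics/c1.png

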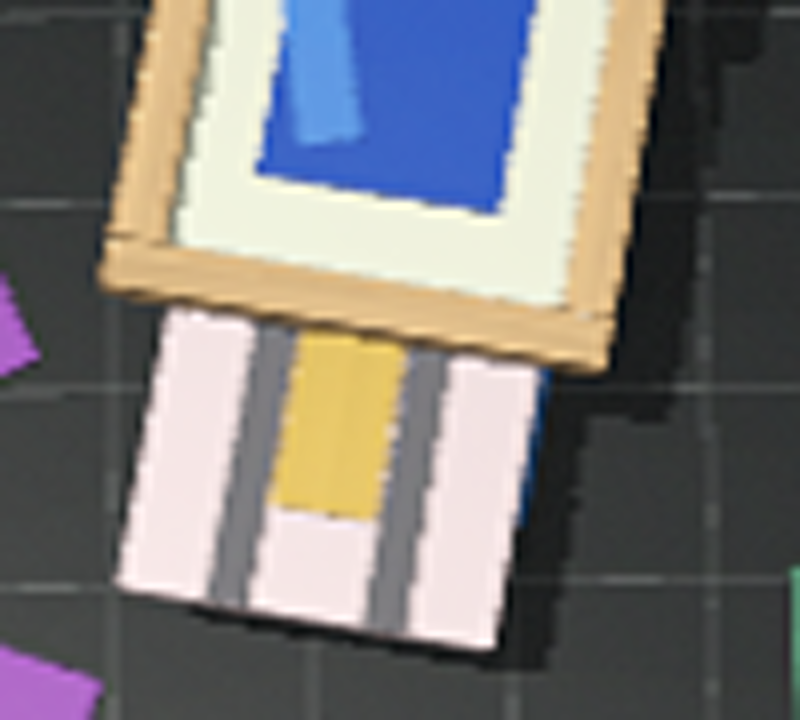

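View pics/c2.png

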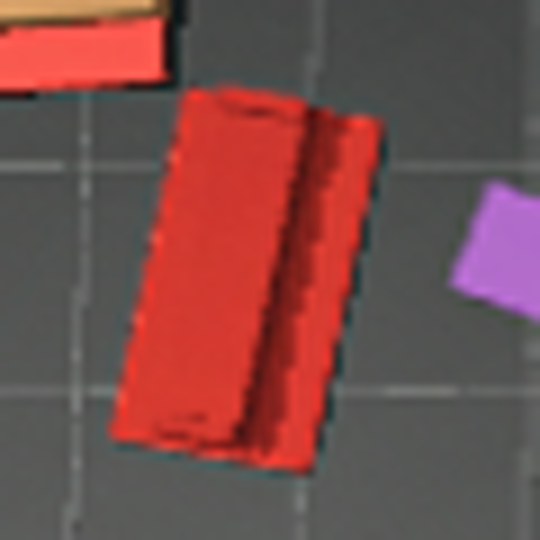

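View pics/c3.png

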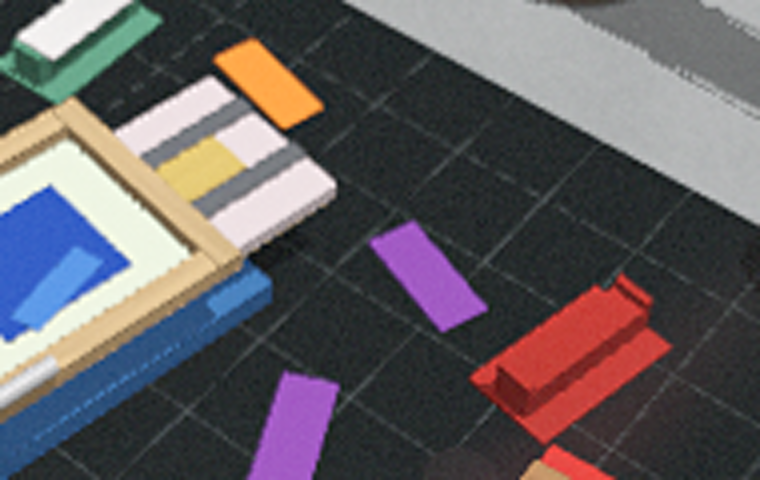

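```bash
python3 - <<'E'
from h import *
L=load("top0"); o=lambda l:[(265+x/8-.0,130+y/8) for x,y in l]
n=["cornL","cornR","chL","chR"];P=pt(L,o([(115,588),(496,648),(248,605),(368,632)]),0.10);print(np.round(P,4), np.linalg.norm(P[0]-P[1]))
print("shim near",np.round(pt(L,o([(270,508),(375,518)]),.104),4))
P2=pt(L,o([(100,288),(606,372)]),0.135);print("bar",np.round(P2,4),np.linalg.norm(P2[0]-P2[1]))
for nm in("top0","scene0"):
  L=load(nm);C=cloud(L);p=L["p"].astype(int)
  m=(p[...,0]>130)&(p[...,1]<80)&(p[...,2]<80)
  z=C[...,2]
  for zlo,zhi in((.035,.045),(.046,.056),(.004,.012)):
    k=m&(z>zlo)&(z<zhi)&(C[...,0]<.62)&(C[...,1]<.5)&(C[...,1]>.05)
    q=C[k][:,:2].astype(np.float32)
    if len(q)>5: print(nm,zlo,len(q),np.round(C[k][:,2].mean(),4),q.mean(0),cv2.minAreaRect(q))
  yel=(p[...,0]>170)&(p[...,1]>140)&(p[...,2]<130)&(z>.09)&(z<.12)&(abs(C[...,1])<.2)
  q=C[yel][:,:2].astype(np.float32); print(nm,"shim",len(q),np.median(C[yel][:,2]),cv2.minAreaRect(q))
E
```

```text
[[ 0.5189  0.0904  0.1   ]
 [ 0.489  -0.0892  0.1   ]
 [ 0.5103  0.0276  0.1   ]
 [ 0.497  -0.029   0.1   ]] 0.18210313598954203
shim near [[ 0.5562  0.0171  0.104 ]
 [ 0.551  -0.0326  0.104 ]]
bar [[ 0.6558  0.0959  0.135 ]
 [ 0.6137 -0.1412  0.135 ]] 0.24085299838848148
top0 0.035 258 0.0398 [0.48756605 0.3259861 ] ((0.48793643712997437, 0.326322078704834), (0.03749494627118111, 0.15049603581428528), 80.4977798461914)
top0 0.046 53 0.0489 [0.4969216  0.32400253] ((0.4887318015098572, 0.32369545102119446), (0.03357723355293274, 0.1517648994922638), 79.68778991699219)
top0 0.004 304 0.0078 [0.48618293 0.32704586] ((0.5057829022407532, 0.3935578465461731), (0.2316427081823349, 0.16429580748081207), 77.46393585205078)
top0 shim 296 0.10363423003213945 ((0.6010592579841614, -0.05352433770895004), (0.08875291794538498, 0.14516496658325195), 5.8324689865112305)
scene0 0.035 273 0.0412 [0.4836769 0.3265269] ((0.4862881898880005, 0.324576199054718), (0.039387136697769165, 0.14049983024597168), 79.37712097167969)
scene0 0.046 72 0.0496 [0.4874459 0.3240024] ((0.4867347478866577, 0.32627570629119873), (0.036572277545928955, 0.15290972590446472), 79.0998306274414)
scene0 0.004 323 0.0089 [0.494455   0.33706796] ((0.4836413562297821, 0.3867662250995636), (0.2149205207824707, 0.1883048117160797), 78.8154067993164)
scene0 shim 196 0.10574229766477117 ((0.5859278440475464, -0.013795405626296997), (0.05678965523838997, 0.06861189752817154), 80.59136199951172)
```

```bash
cat >> h.py <<'E'
def to(target,yaw=None,note=""):
    st=arm.get_state(); p=np.array(st["eef_pos"]); Rm=rot(st)
    if yaw is not None:
        Rn=R.from_euler('xyz',[np.pi,0,np.radians(yaw)]).as_matrix()
        print("turn(tool,deg)",np.round(np.degrees(R.from_matrix(Rm.T@Rn).as_rotvec()),2)); Rm=Rn
    print("total shift tool mm",np.round(1000*Rm.T@(np.array(target)-p),1), "force",np.round(st["force"],2),"t",st["t"])
E
python3 - <<'E'
from h import *
to([0.56,-0.01,0.23],-99.9)
E
```

```text
turn(tool,deg) [  0.    -0.07 -11.35]
total shift tool mm [ 575.  -420.6   -4.2] force [-0.47 -0.5   0.13] t 0.15
```

Request:
step_arm --targets '[[[0,0,0],[0,0,-5.7],-1],[[0,0,0],[0,0,-5.65],-1],[[0.03,-0.022,0],[0,0,0],-1],[[0.04,-0.029,0],[0,0,0],-1],[[0.04,-0.029,0],[0,0,0],-1],[[0.04,-0.029,0],[0,0,0],-1],[[0.04,-0.029,0],[0,0,0],-1],[[0.04,-0.029,0],[0,0,0],-1]]' --grip_force 20

```text
t: 0.95
eef_pos: [0.37, 0.3719, 0.2265]
ee_rot: [3.142, 0.0, -1.743]
force: [1.4, 0.1, 0.7]
width: 0.0291
```

Request:
step_arm --targets '[[[0.04,-0.029,0],[0,0,0],-1],[[0.04,-0.029,0],[0,0,0],-1],[[0.04,-0.029,0],[0,0,0],-1],[[0.04,-0.029,0],[0,0,0],-1],[[0.04,-0.029,0],[0,0,0],-1],[[0.04,-0.029,0],[0,0,0],-1],[[0.04,-0.029,0],[0,0,0],-1],[[0.03,-0.022,0],[0,0,0],-1]]'

```text
t: 1.75
eef_pos: [0.5385, 0.0272, 0.2265]
ee_rot: [3.142, -0.0, -1.744]
force: [0.6, 1.1, -0.5]
width: 0.0007
```

```bash
python3 - <<'E'
from h import *
st=arm.get_state(); print(st["q"],st["eef_pos"],st["ee_rot"],st["width"])
to([0.53,0.0,0.27],-99.9)
grab("wrist","w1")
E
```

```text
[ 4.14224581e-01  1.35465052e-01 -2.87603674e-01  5.69167468e-05
 -1.14779569e+00  9.82900745e-01] [0.5385352  0.0272333  0.22652161] [ 3.14156478e+00 -8.09464741e-05 -1.74444396e+00] 0.000676914854517674
turn(tool,deg) [ 0.   -0.   -0.05]
total shift tool mm [ 28.3   3.7 -43.5] force [ 0.59  1.1  -0.53] t 1.75
```

View pics/w1.png

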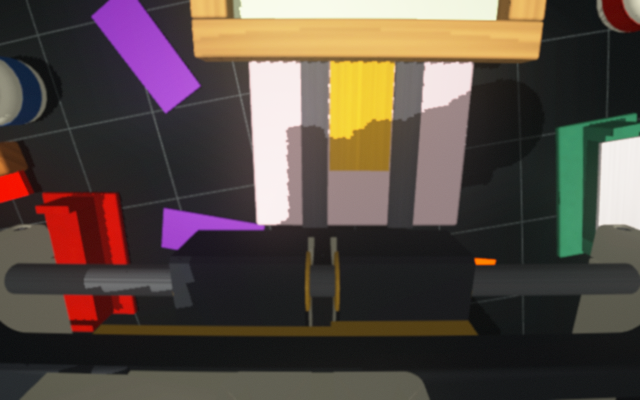

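```bash
python3 - <<'E'
from h import *
crop("w1",180,10,560,240,2,"c4"); crop("w1",290,50,410,240,4,"c5")
E
```

```text
(no output)
```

View pics/c4.png

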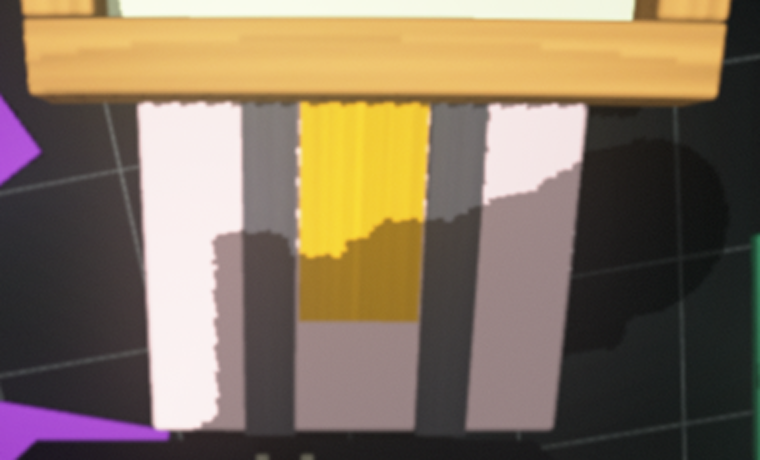

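View pics/c5.png

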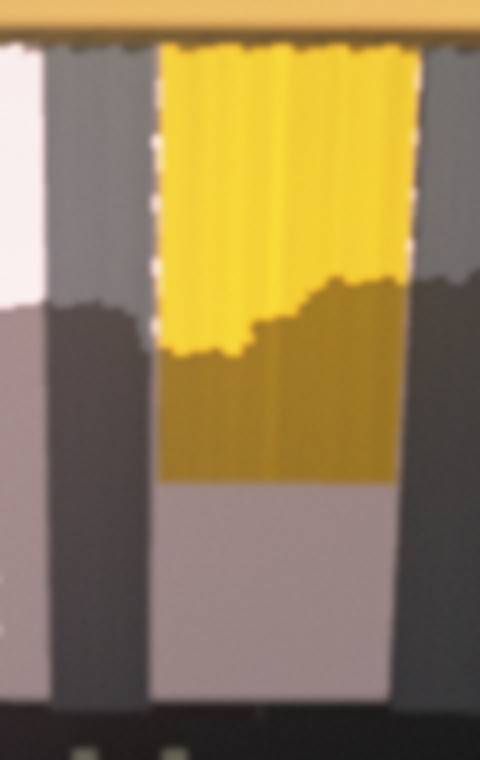

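```bash
python3 - <<'E'
from h import *
L=load("w1")
def f(n,uv,z):
    P=pt(L,uv,z); d=P[0]-P[1]; print(n,np.round(P,4).tolist(),"mid",np.round(P.mean(0),4),"len",round(np.linalg.norm(d),4),"yaw",round(np.degrees(np.arctan2(-d[0],d[1])),2)); return P.mean(0)
e=f("edge",[(257.5,225),(457.5,225)],.1)
b=f("bar",[(196.5,58.5),(538.5,59.5)],.114)
s=f("shim",[(330,170.75),(389.5,170.25)],.104)
f("chan edge",[(327.5,225),(387.5,225)],.1)
f("strips top near bar",[(329.9,62),(394.5,62)],.104)
f("shim@bar",[(330.5,62),(394.5,62)],.104)
print(b-e,np.linalg.norm((b-e)[:2]),np.linalg.norm((s-e)[:2]))
C=cloud(L);print("z edge/shim/bench",C[200,350],C[150,360],C[330,20])
x,y,w,h=340,190,30,25; print(np.median(C[190:215,335:380,2]),np.median(C[80:160,340:380,2]))
E
```

```text
edge [[0.5209, 0.0875, 0.1], [0.49, -0.0882, 0.1]] mid [ 5.054e-01 -3.000e-04  1.000e-01] len 0.1784 yaw -9.98
bar [[0.6617, 0.1003, 0.114], [0.6175, -0.1543, 0.114]] mid [ 0.6396 -0.027   0.114 ] len 0.2584 yaw -9.87
shim [[0.5585, 0.0159, 0.104], [0.5503, -0.0334, 0.104]] mid [ 0.5544 -0.0087  0.104 ] len 0.05 yaw -9.41
chan edge [[0.5102, 0.0262, 0.1], [0.5009, -0.0263, 0.1]] mid [ 5.055e-01 -1.000e-04  1.000e-01] len 0.0534 yaw -9.98
strips top near bar [[0.6428, 0.0017, 0.104], [0.6343, -0.0478, 0.104]] mid [ 0.6386 -0.0231  0.104 ] len 0.0503 yaw -9.75
shim@bar [[0.6428, 0.0013, 0.104], [0.6343, -0.0478, 0.104]] mid [ 0.6385 -0.0233  0.104 ] len 0.0498 yaw -9.75
[ 0.13417752 -0.02665667  0.014     ] 0.13679980149934207 0.04969265923082568
z edge/shim/bench [0.52936432 0.00305721 0.09980874] [ 0.57128311 -0.01142385  0.10367179] [0.56680465 0.10299134 0.30959334]
nan nan
```

```bash
cat >> h.py <<'E'
E0=np.array([0.5052,0.0]); YB=np.radians(-9.95); U=np.array([np.cos(YB),np.sin(YB)]); V=np.array([-U[1],U[0]])
def bp(u,v,z): return np.r_[E0+u*U+v*V,z]
def where():
    st=arm.get_state(); d=np.array(st["eef_pos"])[:2]-E0; f=np.array(st["force"])
    print("board u,v mm",np.round([1000*d@U,1000*d@V],2),"z",round(st["eef_pos"][2]*1000,2),"F u,v,z",np.round([f[:2]@U,f[:2]@V,f[2]],2),"t",st["t"],"yaw",np.degrees(st["ee_rot"]).round(2),"w",round(st["width"],4))
E
python3 - <<'E'
from h import *
where(); to(bp(.106,0,.125),-99.95)
E
```

```text
board u,v mm [30.04 29.84] z 226.19 F u,v,z [ 4.09 -1.33  1.75] t 1.8 yaw [ 1.7999e+02 -9.0000e-02 -1.0002e+02] w 0.0004
turn(tool,deg) [ 0.01 -0.09 -0.07]
total shift tool mm [ 29.8 -76.  101.2] force [ 3.8  -2.01  1.75] t 1.8
```

Request:
step_arm --targets '[[[0.01,-0.025,0.01],[0,0,0],-1],[[0.01,-0.025,0.02],[0,0,0],-1],[[0.01,-0.026,0.02],[0,0,0],-1],[[0,0,0.02],[0,0,0],-1],[[0,0,0.02],[0,0,0],-1],[[0,0,0.008],[0,0,0],-1],[[0,0,0],[0,0,0],-1],[[0,0,0],[0,0,0],-1]]'

```text
t: 2.6
eef_pos: [0.6081, -0.0126, 0.1294]
ee_rot: [-3.141, 0.0, -1.743]
force: [0.1, -1.1, 0.8]
width: 0.0001
```

```bash
python3 - <<'E'
from h import *
where(); grab("wrist","w2")
where()
E
```

```text
board u,v mm [103.54   5.34] z 129.38 F u,v,z [ 0.29 -1.1   0.77] t 2.6 yaw [-179.95    0.    -99.86] w 0.0001
board u,v mm [103.78   5.43] z 129.82 F u,v,z [ 0.81  0.98 -0.69] t 2.65 yaw [-1.799e+02  3.000e-02 -9.986e+01] w 0.0009
```

View pics/w2.png

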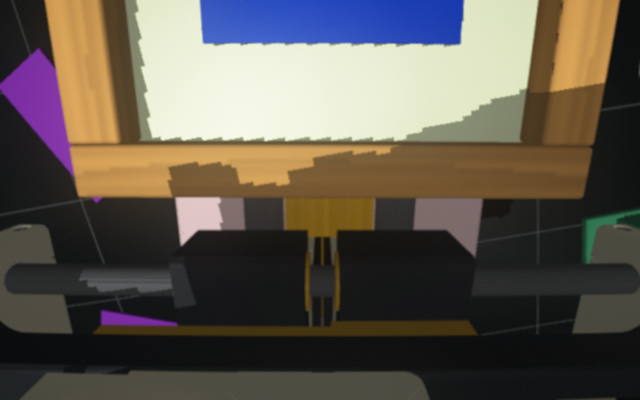

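Request:
step_arm --targets '[[[0.0054,0.0015,0],[0,0,0],-1],[[0,0,0.005],[0,0,0],-1],[[0,0,0.005],[0,0,0],-1],[[0,0,0.005],[0,0,0],-1],[[0,0,0.004],[0,0,0],-1],[[0,0,0.003],[0,0,0],-1],[[0,0,0],[0,0,0],-1],[[0,0,0],[0,0,0],-1]]'

```text
t: 3.45
eef_pos: [0.6053, -0.0179, 0.1065]
ee_rot: [3.141, -0.0, -1.743]
force: [-0.2, 0.2, 0.0]
width: 0.0005
```

```bash
python3 - <<'E'
from h import *
where(); grab("scene","s2"); where(); grab("wrist","w2b"); where()
crop("s2",240,160,400,280,5,"c6")
E
```

```text
board u,v mm [101.71  -0.32] z 106.46 F u,v,z [-0.21  0.15  0.  ] t 3.45 yaw [ 1.7999e+02 -1.0000e-02 -9.9890e+01] w 0.0005
board u,v mm [101.79  -0.32] z 106.65 F u,v,z [ 1.03 -0.4  -0.39] t 3.5 yaw [-179.99   -0.    -99.89] w 0.0004
board u,v mm [101.84  -0.29] z 106.75 F u,v,z [-0.42 -0.65 -1.39] t 3.55 yaw [-1.7998e+02  1.0000e-02 -9.9890e+01] w 0.001
```

View pics/c6.png

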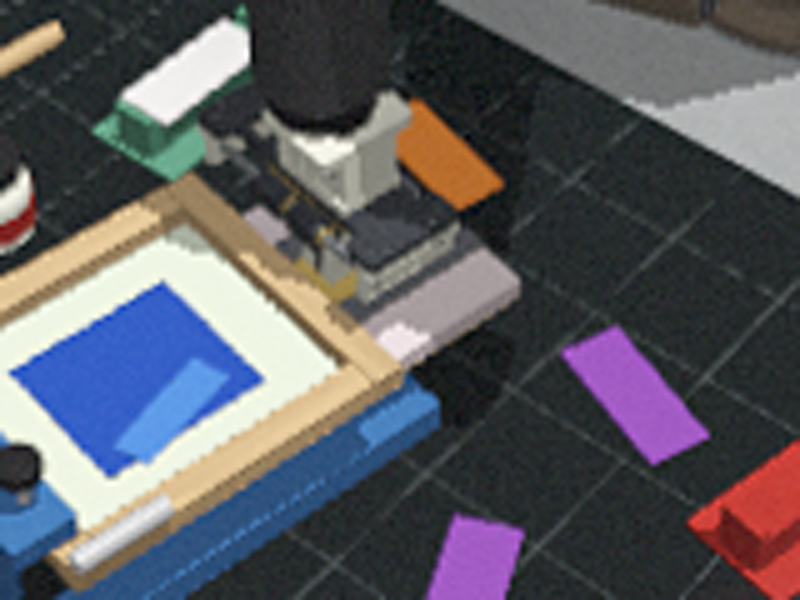

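View pics/w2b.png

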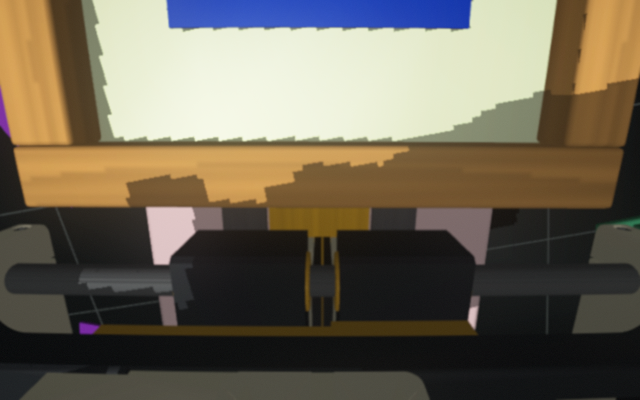

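Request:
step_arm --targets '[[[0,0,0.0005],[0,0,0],-1],[[0,0,0.0005],[0,0,0],-1],[[0,0,0.0005],[0,0,0],-1],[[0,0,0],[0,0,0],-1],[[0,0,0],[0,0,0],-1],[[0,0,0],[0,0,0],-1],[[0,0,0],[0,0,0],-1],[[0,0,0],[0,0,0],-1]]'

```text
t: 4.35
eef_pos: [0.6053, -0.0179, 0.1051]
ee_rot: [-3.142, -0.0, -1.743]
force: [0.3, -0.6, 0.4]
width: 0.0003
```

Request:
step_arm --targets '[[[0,0,0.0002],[0,0,0],-1],[[0,0,0.0002],[0,0,0],-1],[[0,0,0],[0,0,0],-1],[[0,0,0],[0,0,0],-1],[[0,0,0],[0,0,0],-1],[[0,0,0],[0,0,0],-1],[[0,0,0],[0,0,0],-1],[[0,0,0],[0,0,0],-1]]'

```text
t: 5.15
eef_pos: [0.6053, -0.0179, 0.1047]
ee_rot: [-3.142, -0.0, -1.743]
force: [-0.4, -0.6, 0.6]
width: 0.0002
```

Request:
step_arm --targets '[[[0,0,0.0002],[0,0,0],-1],[[0,0,0.0001],[0,0,0],-1],[[0,0,0],[0,0,0],-1],[[0,0,0],[0,0,0],-1],[[0,0,0],[0,0,0],-1],[[0,0,0],[0,0,0],-1],[[0,0,0],[0,0,0],-1],[[0,0,0],[0,0,0],-1]]'

```text
t: 5.95
eef_pos: [0.6053, -0.0179, 0.1044]
ee_rot: [-3.142, 0.0, -1.744]
force: [0.2, 0.5, -0.3]
width: 0.0005
```

Request:
step_arm --targets '[[[0,0,0.0002],[0,0,0],-1],[[0,0,0.0001],[0,0,0],-1],[[0,0,0],[0,0,0],-1],[[0,0,0],[0,0,0],-1],[[0,0,0],[0,0,0],-1],[[0,0,0],[0,0,0],-1],[[0,0,0],[0,0,0],-1],[[0,0,0],[0,0,0],-1]]'

```text
t: 6.75
eef_pos: [0.6053, -0.0179, 0.1041]
ee_rot: [-3.142, 0.0, -1.743]
force: [-1.3, 0.6, 2.1]
width: 0.0001
```

Request:
step_arm --targets '[[[0,0,0.0001],[0,0,0],-1],[[0,0,0.0001],[0,0,0],-1],[[0,0,0],[0,0,0],-1],[[0,0,0],[0,0,0],-1],[[0,0,0],[0,0,0],-1],[[0,0,0],[0,0,0],-1],[[0,0,0],[0,0,0],-1],[[0,0,0],[0,0,0],-1]]'

```text
t: 7.55
eef_pos: [0.6053, -0.0179, 0.104]
ee_rot: [-3.141, 0.0, -1.743]
force: [-2.0, -0.6, 4.8]
width: 0.0003
```

```bash
python3 - <<'E'
from h import *
F=[]
for i in range(4):
    st=arm.get_state(); F.append(st["force"]); viewer.grab_frame("wrist")
where(); F=np.array(F); print(F.round(2), F.mean(0).round(2))
E
```

```text
board u,v mm [101.68  -0.35] z 103.97 F u,v,z [-1.71  0.69  5.07] t 7.75 yaw [-180.     -0.    -99.89] w 0.0006
[[-2.05 -0.6   4.83]
 [-1.8   0.42  6.1 ]
 [-0.85  0.75  5.22]
 [-2.69  1.29  5.07]] [-1.85  0.47  5.3 ]
```

Request:
step_arm --targets '[[[0,0.001,2e-05],[0,0,0],-1],[[0,0.002,2e-05],[0,0,0],-1],[[0,0.002,2e-05],[0,0,0],-1],[[0,0.002,2e-05],[0,0,0],-1],[[0,0.002,3e-05],[0,0,0],-1],[[0,0.001,2e-05],[0,0,0],-1],[[0,0,0],[0,0,0],-1],[[0,0,0],[0,0,0],-1]]'

```text
t: 8.55
eef_pos: [0.5953, -0.0161, 0.1038]
ee_rot: [3.141, 0.0, -1.743]
force: [-0.2, 0.3, 5.2]
width: 0.0003
```

```bash
cat >> h.py <<'E'
def fav(n=3,name="wrist"):
    F=[]
    for i in range(n):
        F.append(arm.get_state()["force"]); viewer.grab_frame(name)
    where(); print("Fmean",np.mean(F,0).round(2),"Fz",np.array(F)[:,2].round(1))
E
python3 - <<'E'
from h import *
fav(3); grab("wrist","w3"); crop("w3",180,180,460,250,2,"c7")
E
```

```text
board u,v mm [91.52 -0.31] z 103.78 F u,v,z [ 0.26 -0.46  5.47] t 8.7 yaw [179.98   0.   -99.89] w 0.0005
Fmean [-0.05  0.53  4.88] Fz [5.2 4.1 5.3]
```

View pics/w3.png

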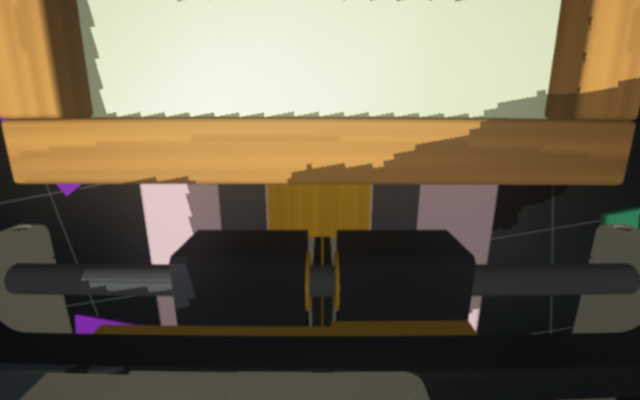

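```bash
python3 - <<'E'
from h import *
grab("top","t3"); grab("scene","s3"); crop("t3",265,130,365,220,6,"c8"); crop("s3",280,180,380,255,7,"c9")
E
```

```text
(no output)
```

View pics/c8.png

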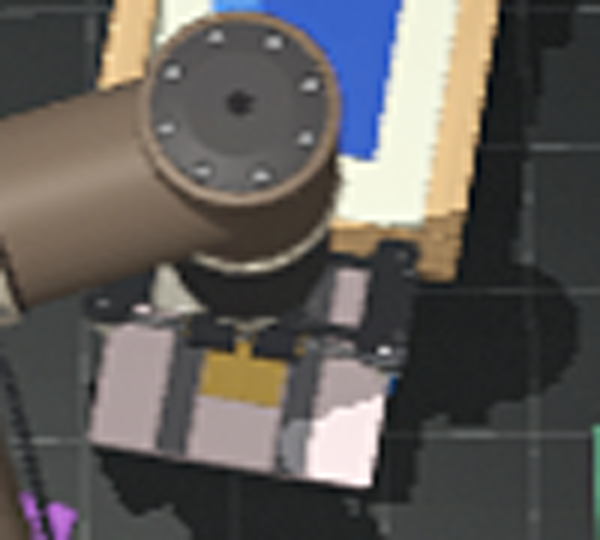

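View pics/c9.png

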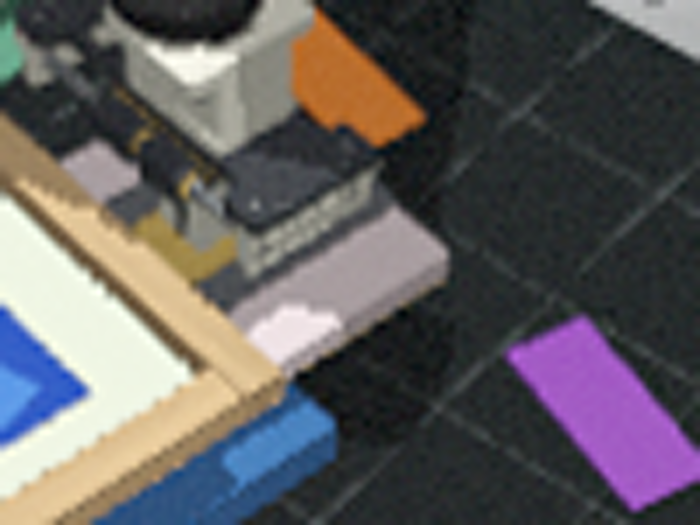

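```bash
cat >> h.py <<'E'
def ub(fn,uv,z=.104):
    P=pt(load(fn),uv,z)[:,:2]-E0; return np.round(1000*np.c_[P@U,P@V],1)
E
python3 - <<'E'
from h import *
print(ub("top0",[(298.75,193.5),(311.9,194.75)]), ub("t3",[(265+200/6,130+393/6),(265+278/6,130+405/6)]))
print(ub("top0",[(265+115/8,130+588/8),(265+496/8,130+648/8)],.1),ub("t3",[(265+90/6,130+441/6),(265+372/6,130+486/6)],.1))
E
```

```text
[[ 47.3  25.7]
 [ 50.8 -24.2]] [[ 39.4  25.9]
 [ 40.  -23.9]]
[[ -2.1  91.4]
 [ -0.6 -90.7]] [[ -1.7  89.1]
 [ -0.6 -90.7]]
```

Request:
step_arm --targets '[[[0,0.002,5e-05],[0,0,0],-1],[[0,0.003,5e-05],[0,0,0],-1],[[0,0.003,5e-05],[0,0,0],-1],[[0,0.003,5e-05],[0,0,0],-1],[[0,0.003,5e-05],[0,0,0],-1],[[0,0.003,5e-05],[0,0,0],-1],[[0,0.003,5e-05],[0,0,0],-1],[[0,0,0],[0,0,0],-1]]'

```text
t: 9.65
eef_pos: [0.5751, -0.0127, 0.1034]
ee_rot: [3.141, 0.0, -1.744]
force: [0.5, 1.0, 4.9]
width: 0.0004
```

```bash
python3 - <<'E'
from h import *
where()
E
```

```text
board u,v mm [71.03 -0.41] z 103.41 F u,v,z [0.29 1.12 4.94] t 9.65 yaw [179.97   0.   -99.9 ] w 0.0004
```

Request:
step_arm --targets '[[[0,0.002,6e-05],[0,0,0],-1],[[0,0.003,6e-05],[0,0,0],-1],[[0,0.003,6e-05],[0,0,0],-1],[[0,0.003,6e-05],[0,0,0],-1],[[0,0.003,6e-05],[0,0,0],-1],[[0,0.003,6e-05],[0,0,0],-1],[[0,0.003,6e-05],[0,0,0],-1],[[0,0,0],[0,0,0],-1]]'

```text
t: 10.45
eef_pos: [0.5555, -0.0092, 0.103]
ee_rot: [3.141, 0.0, -1.743]
force: [-0.2, 0.2, 5.4]
width: 0.0007
```

```bash
python3 - <<'E'
from h import *
where(); grab("top","t4");where(); crop("t4",265,130,365,220,6,"c10")
E
```

```text
board u,v mm [51.17 -0.41] z 102.96 F u,v,z [-0.2   0.19  5.43] t 10.45 yaw [179.98   0.   -99.89] w 0.0007
board u,v mm [51.17 -0.41] z 102.96 F u,v,z [0.85 0.76 5.86] t 10.5 yaw [179.97  -0.   -99.9 ] w 0.0
```

View pics/c10.png

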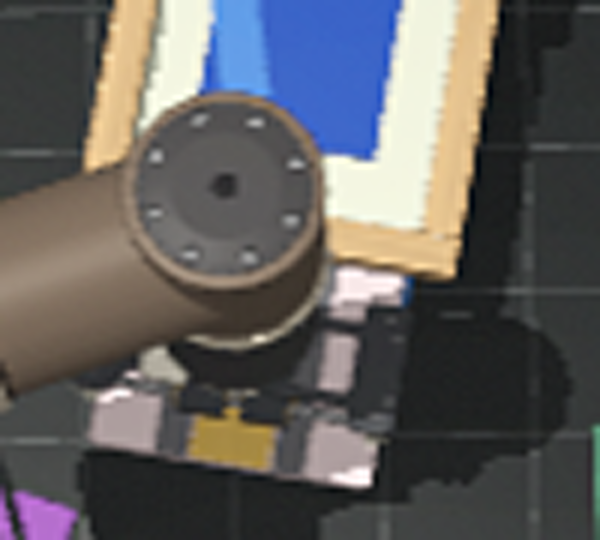

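Request:
step_arm --targets '[[[0,0.002,6e-05],[0,0,0],-1],[[0,0.003,6e-05],[0,0,0],-1],[[0,0.003,6e-05],[0,0,0],-1],[[0,0.003,6e-05],[0,0,0],-1],[[0,0.003,6e-05],[0,0,0],-1],[[0,0.003,6e-05],[0,0,0],-1],[[0,0.003,6e-05],[0,0,0],-1],[[0,0,0],[0,0,0],-1]]'

```text
t: 11.3
eef_pos: [0.5358, -0.0058, 0.1025]
ee_rot: [3.141, 0.0, -1.744]
force: [0.1, 0.5, 5.6]
width: -0.0
```

```bash
python3 - <<'E'
from h import *
where()
E
```

```text
board u,v mm [31.1  -0.44] z 102.53 F u,v,z [0.02 0.5  5.55] t 11.3 yaw [179.97   0.   -99.9 ] w -0.0
```

Request:
step_arm --targets '[[[0,0.002,5e-05],[0,0,0],-1],[[0,0.003,6e-05],[0,0,0],-1],[[0,0.003,6e-05],[0,0,0],-1],[[0,0.003,6e-05],[0,0,0],-1],[[0,0.003,6e-05],[0,0,0],-1],[[0,0.003,5e-05],[0,0,0],-1],[[0,0.002,4e-05],[0,0,0],-1],[[0,0,0],[0,0,0],-1]]'

```text
t: 12.1
eef_pos: [0.517, -0.0026, 0.1021]
ee_rot: [3.141, -0.0, -1.743]
force: [-0.3, 0.3, 5.4]
width: 0.0005
```

```bash
python3 - <<'E'
from h import *
where(); grab("top","t5");where(); crop("t5",265,130,365,220,6,"c11")
E
```

```text
board u,v mm [12.1  -0.49] z 102.08 F u,v,z [-0.38  0.25  5.4 ] t 12.1 yaw [179.97  -0.   -99.9 ] w 0.0005
board u,v mm [12.11 -0.49] z 102.06 F u,v,z [0.29 0.65 4.01] t 12.15 yaw [ 1.7995e+02 -1.0000e-02 -9.9900e+01] w 0.0007
```

View pics/c11.png

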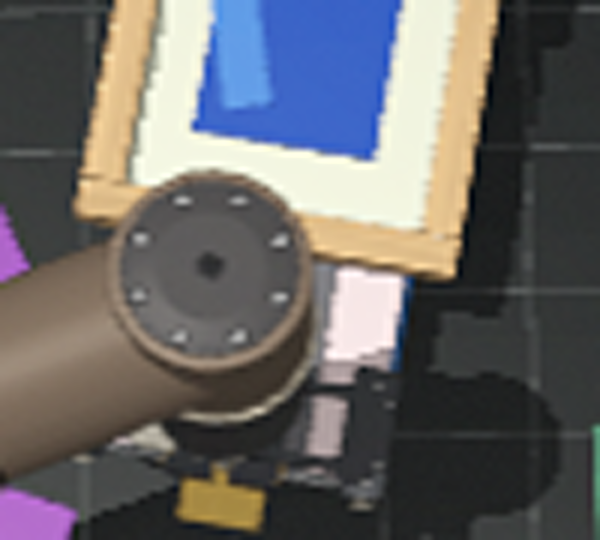

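```bash
python3 - <<'E'
from h import *
print(ub("t5",[(265+178/6,130+517/6),(265+262/6,130+530/6)],.102))
E
```

```text
[[-40.5  25.8]
 [-39.9 -27.4]]
```

Request:
step_arm --targets '[[[0,0,-0.0005],[0,0,0],-1],[[0,0,-0.0005],[0,0,0],-1],[[0,0,-0.0005],[0,0,0],-1],[[0,0,-0.001],[0,0,0],-1],[[0,0,-0.003],[0,0,0],-1],[[0,0,-0.01],[0,0,0],-1],[[0,0,-0.025],[0,0,0],-1],[[0,0,-0.03],[0,0,0],-1]]'

```text
t: 12.95
eef_pos: [0.5167, -0.0029, 0.1731]
ee_rot: [3.139, -0.001, -1.744]
force: [0.5, 0.1, 0.0]
width: 0.0005
```

Request:
step_arm --targets '[[[0,0,-0.04],[0,0,0],0],[[0,0.02,-0.03],[0,0,0],0.6],[[0,0.03,0],[0,0,0],0.6],[[0,0.03,0],[0,0,0],0.6],[[0,0.03,0],[0,0,0],0.6],[[0,0,0],[0,0,0],0.6],[[0,0,0],[0,0,0],0.6],[[0,0,0],[0,0,0],0.6]]'

```text
t: 13.75
eef_pos: [0.4098, 0.0164, 0.2432]
ee_rot: [-3.141, 0.0, -1.743]
force: [-0.5, 0.4, 0.2]
width: 0.0587
```

```bash
python3 - <<'E'
from h import *
where(); grab("wrist","w6");where();grab("top","t6");grab("scene","s6"); crop("w6",180,0,500,240,2,"c12");crop("t6",265,130,365,230,6,"c13");crop("s6",280,170,400,260,6,"c14")
E
```

```text
board u,v mm [-96.84  -0.36] z 243.17 F u,v,z [-0.58  0.32  0.21] t 13.75 yaw [-1.7996e+02  2.0000e-02 -9.9890e+01] w 0.0587
board u,v mm [-96.79  -0.4 ] z 242.88 F u,v,z [0.26 0.25 0.19] t 13.8 yaw [-179.99   -0.    -99.91] w 0.063
```

View pics/c12.png

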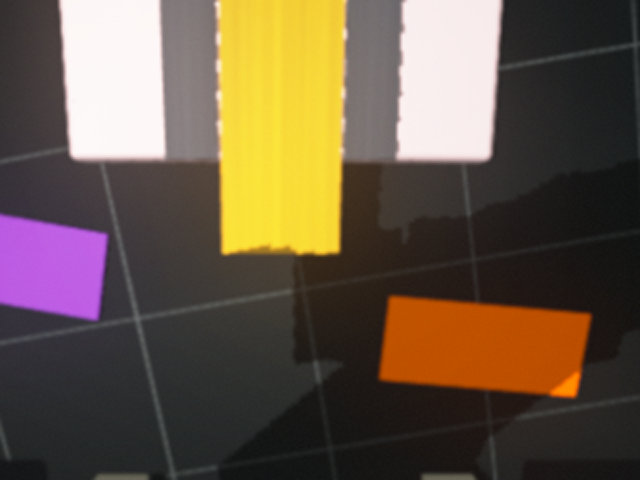

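View pics/c13.png

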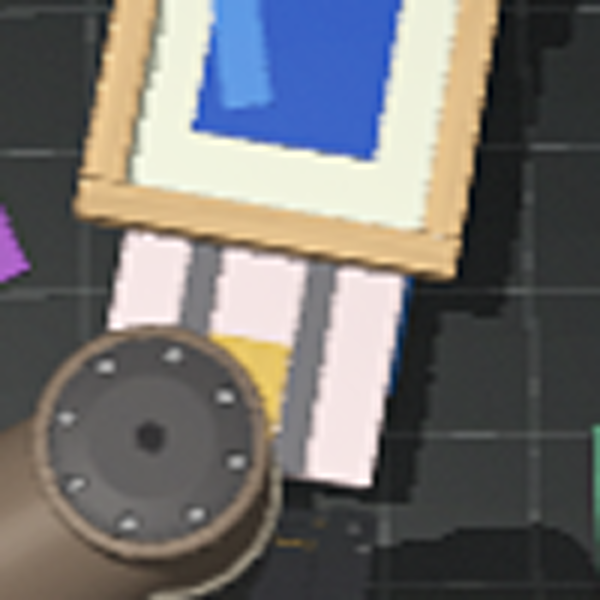

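View pics/c14.png

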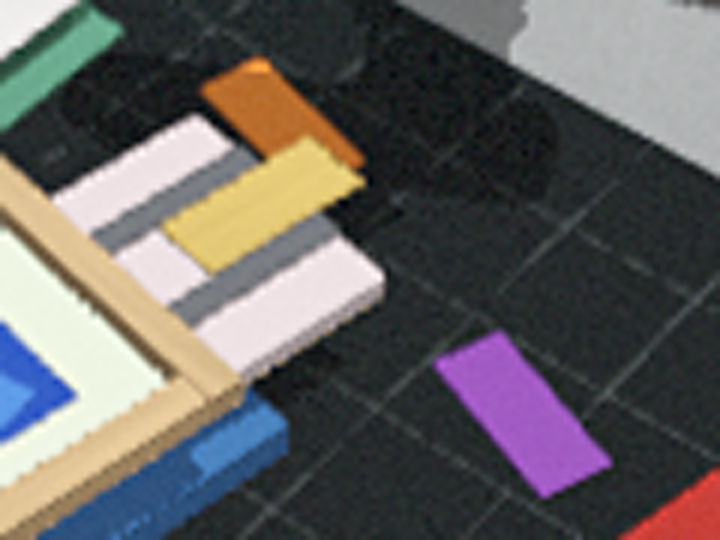

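```bash
python3 - <<'E'
from h import *
print(ub("w6",[(291,127),(349.5,127)],.104),ub("w6",[(180+219/2,60),(180+345/2,60)],.104),ub("w6",[(215,79),(425,80.5)],.1))
to(bp(-.016,0,.13),-99.9)
E
```

```text
[[-40.   25.4]
 [-39.9 -24.9]] [[ 14.1  25.6]
 [ 14.2 -26.2]] [[ -0.2  89.4]
 [ -1.1 -88.4]]
turn(tool,deg) [ 0.03 -0.03 -0.03]
total shift tool mm [ -0.5 -80.9 112.5] force [-0.26 -0.25  0.17] t 13.9
```

Request:
step_arm --targets '[[[0,-0.02,0.01],[0,0,0],0.6],[[0,-0.03,0.02],[0,0,0],0.6],[[0,-0.02,0.03],[0,0,0],0.6],[[0,-0.008,0.025],[0,0,0],0.6],[[0,-0.003,0.02],[0,0,0],0.6],[[0,0,0.0075],[0,0,0],0.6],[[0,0,0],[0,0,0],0.6],[[0,0,0],[0,0,0],0.6]]'

```text
t: 14.7
eef_pos: [0.4895, 0.0024, 0.1309]
ee_rot: [-3.141, 0.0, -1.743]
force: [0.2, 0.5, -0.1]
width: 0.07
```

```bash
python3 - <<'E'
from h import *
where(); grab("wrist","w7")
E
```

```text
board u,v mm [-15.91  -0.31] z 130.87 F u,v,z [ 0.07  0.5  -0.08] t 14.7 yaw [-179.96    0.    -99.88] w 0.07
```

View pics/w7.png

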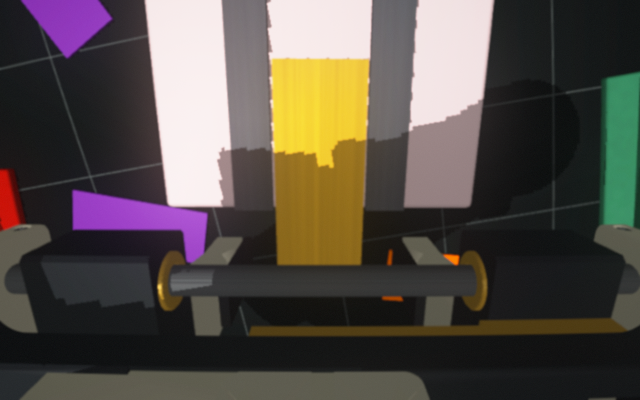

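Request:
step_arm --targets '[[[0,0,0.01],[0,0,0],0.6],[[0,0,0.01],[0,0,0],0.6],[[0,0,0.01],[0,0,0],0.6],[[0,0,0.008],[0,0,0],0.6],[[0,0,0.006],[0,0,0],0.6],[[0,0,0.0035],[0,0,0],0.6],[[0,0,0],[0,0,0],0.6],[[0,0,0],[0,0,0],0.6]]'

```text
t: 15.55
eef_pos: [0.4892, 0.0024, 0.0828]
ee_rot: [-3.141, -0.0, -1.743]
force: [0.7, -1.0, 0.3]
width: 0.07
```

```bash
python3 - <<'E'
from h import *
where(); grab("scene","s8");where(); crop("s8",280,170,400,260,6,"c15")
E
```

```text
board u,v mm [-16.15  -0.42] z 82.76 F u,v,z [ 0.87 -0.85  0.33] t 15.55 yaw [-179.99   -0.    -99.89] w 0.07
board u,v mm [-16.08  -0.34] z 82.92 F u,v,z [ 0.72  0.19 -0.52] t 15.6 yaw [-1.7997e+02  1.0000e-02 -9.9890e+01] w 0.07
```

View pics/c15.png

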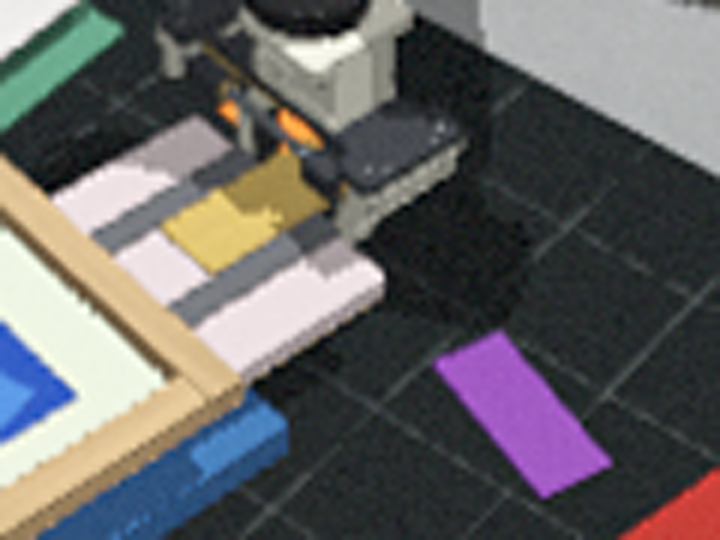

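Fingers straddle the protruding end; close with a firm grip.

Request:
step_arm --targets '[[[0,0,0],[0,0,0],0.3],[[0,0,0],[0,0,0],0.2],[[0,0,0],[0,0,0],0.1],[[0,0,0],[0,0,0],0.0],[[0,0,0],[0,0,0],-0.2],[[0,0,0],[0,0,0],-0.4],[[0,0,0],[0,0,0],-0.6],[[0,0,0],[0,0,0],-0.6]]' --grip_force 55

```text
t: 16.4
eef_pos: [0.4891, 0.0024, 0.0827]
ee_rot: [-3.141, 0.0, -1.743]
force: [0.7, 0.7, -0.2]
width: 0.0483
```

```bash
python3 - <<'E'
from h import *
where(); print(arm.get_state()["moment"])
E
```

```text
board u,v mm [-16.25  -0.37] z 82.7 F u,v,z [ 0.62  0.77 -0.24] t 16.4 yaw [-1.7999e+02  1.0000e-02 -9.9890e+01] w 0.0483
[ 0.37413278 -0.02569743 -0.01108895]
```

Request:
step_arm --targets '[[[0,0,-0.001],[0,0,0],-0.6],[[0,0,-0.002],[0,0,0],-0.6],[[0,0,-0.003],[0,0,0],-0.6],[[0,0,-0.004],[0,0,0],-0.6],[[0,0,-0.004],[0,0,0],-0.6],[[0,0,-0.003],[0,0,0],-0.6],[[0,0,-0.002],[0,0,0],-0.6],[[0,0,0],[0,0,0],-0.6]]'

```text
t: 17.2
eef_pos: [0.4891, 0.0024, 0.102]
ee_rot: [-3.141, 0.0, -1.744]
force: [0.3, -0.2, -2.0]
width: 0.0483
```

```bash
python3 - <<'E'
from h import *
where(); grab("scene","s9");where(); grab("wrist","w9"); crop("s9",280,170,400,260,6,"c16")
L=load("w9");C=cloud(L);
for uv in [(320,y) for y in (80,100,120,140,160,180,200,220)]:
  P=C[uv[1],uv[0]]; d=P[:2]-E0; print(uv,L["p"][uv[1],uv[0]],np.round([1000*d@U,1000*d@V,1000*P[2]],1))
E
```

```text
board u,v mm [-16.22  -0.43] z 102.0 F u,v,z [ 0.33 -0.16 -1.97] t 17.2 yaw [-1.7998e+02  1.0000e-02 -9.9900e+01] w 0.0483
board u,v mm [-16.3   -0.45] z 101.8 F u,v,z [-0.25  0.26 -1.81] t 17.25 yaw [-1.7999e+02  1.0000e-02 -9.9900e+01] w 0.0481
(320, 80) [246 210  54] [ 65.7  -0.4 120.9]
(320, 100) [247 212  49] [ 58.1  -0.4 121.1]
(320, 120) [247 215  50] [ 50.5  -0.4 122.6]
(320, 140) [247 214  50] [ 42.6  -0.4 121.5]
(320, 160) [197 148  34] [ 34.2  -0.4 120. ]
(320, 180) [159 118  27] [ 26.1  -0.4 121.6]
(320, 200) [156 117  29] [ 17.3  -0.4 120.8]
(320, 220) [154 115  31] [  8.5  -0.4 121.4]
```

View pics/c16.png

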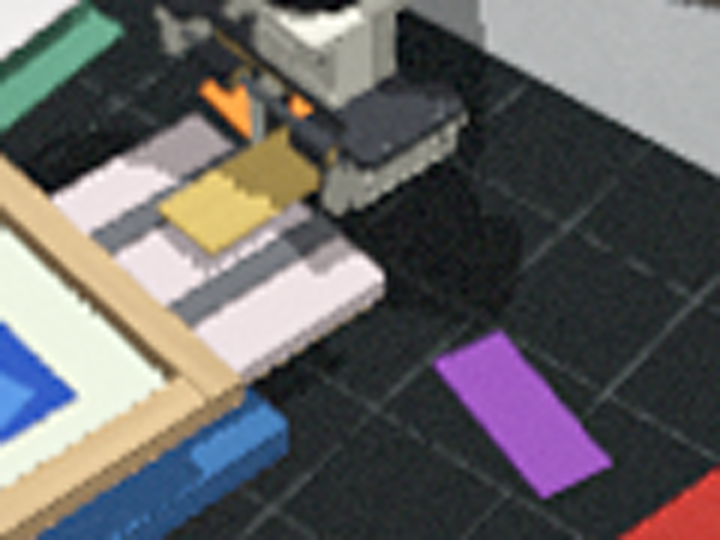

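View pics/w9.png

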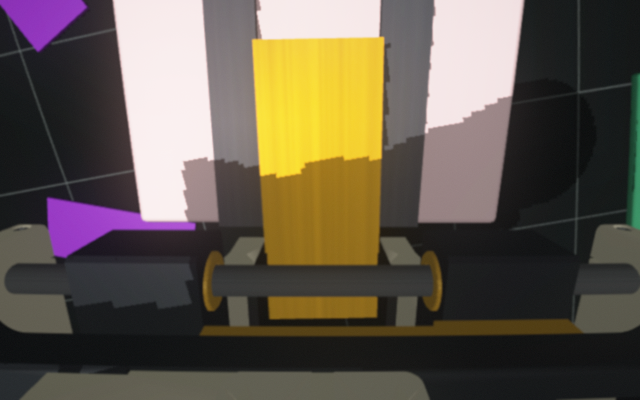

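```bash
python3 - <<'E'
from h import *
crop("top0",200,188,245,243,12,"c17"); crop("scene0",372,232,432,282,12,"c18")
print(ub("w9",[(253,39),(384,39),(269,318),(378,317)],.1232))
E
```

```text
[[ 80.1  24.6]
 [ 80.1 -24.4]
 [-38.7  23.2]
 [-38.2 -27.3]]
```

View pics/c17.png

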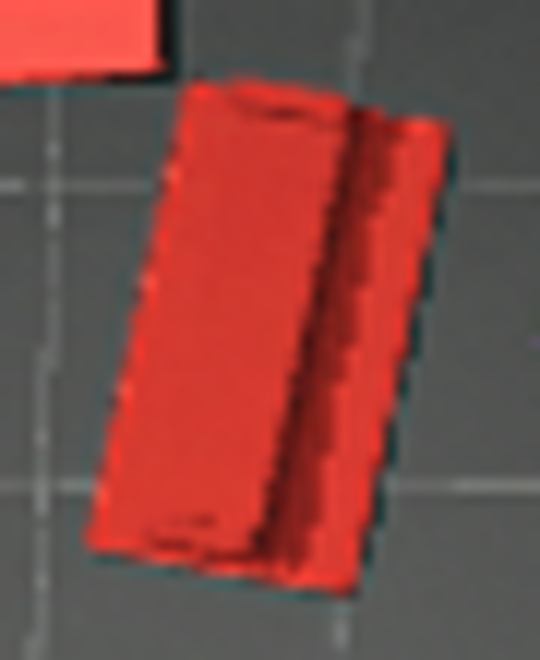

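View pics/c18.png

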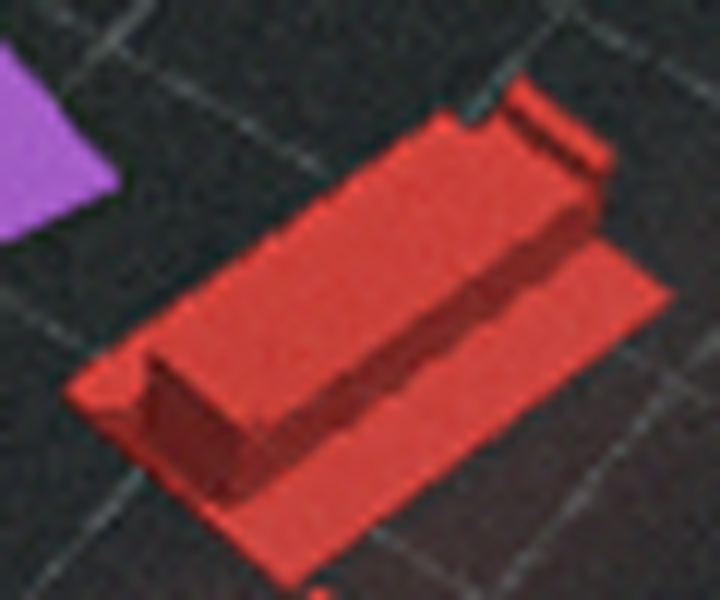

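```bash
python3 - <<'E'
from h import *
S=load("scene0");T=load("top0")
s=lambda l:[(372+x/12-.0,232+y/12) for x,y in l]; t=lambda l:[(200+x/12,188+y/12) for x,y in l]
def an(a,b): d=a-b; return np.round([np.linalg.norm(d)*1000,np.degrees(np.arctan2(d[1],d[0]))],2)
P=pt(S,s([(65,390),(290,590),(672,295)]),.008); print("foot S",P.round(4).tolist(),"ctr",((P[0]+P[2])/2).round(4),an(P[0],P[1]),an(P[1],P[2]))
P=pt(T,t([(450,120),(350,592)]),.008); print("foot T right",P.round(4).tolist(),an(P[0],P[1]))
m=P.mean(0)[:2]; d=(P[0]-P[1])[:2];d/=np.linalg.norm(d); n=np.array([-d[1],d[0]]); print("ctr T",(m+.045*n).round(4))
P=pt(T,t([(185,85),(345,103),(88,545),(265,562)]),.05); print("lips T",P.round(4).tolist(),P.mean(0).round(4),an(P[0],P[2]),an(P[0],P[1]))
P=pt(S,s([(520,75),(615,152),(150,352),(248,425)]),.05); print("lips S",P.round(4).tolist(),P.mean(0).round(4),an(P[0],P[2]),an(P[0],P[1]))
E
```

```text
foot S [[0.5574, 0.2698, 0.008], [0.5734, 0.3578, 0.008], [0.4156, 0.3851, 0.008]] ctr [0.4865 0.3275 0.008 ] [  89.38 -100.32] [160.14  -9.83]
foot T right [[0.5598, 0.266, 0.008], [0.402, 0.2947, 0.008]] [160.39 -10.33]
ctr T [0.4889 0.3246]
lips T [[0.5635, 0.3453, 0.05], [0.5572, 0.2928, 0.05], [0.4129, 0.3712, 0.05], [0.4071, 0.314, 0.05]] [0.4852 0.3309 0.05  ] [152.78  -9.75] [52.89 83.11]
lips S [[0.4062, 0.3213, 0.05], [0.4133, 0.3577, 0.05], [0.5588, 0.2962, 0.05], [0.5621, 0.3313, 0.05]] [0.4851 0.3267 0.05  ] [154.73 170.64] [  37.09 -101.05]
```

```bash
python3 - <<'E'
from h import *
where(); to([0.4513,0.3323,0.15],-100.1)
E
```

```text
board u,v mm [-16.41  -0.5 ] z 101.66 F u,v,z [-0.12  0.41 -1.7 ] t 17.3 yaw [180.    0.  -99.9] w 0.0486
turn(tool,deg) [0.  0.  0.2]
total shift tool mm [-318.2   94.9  -48.3] force [-0.05  0.43 -1.7 ] t 17.3
```

Request:
step_arm --targets '[[[0,0,-0.004],[0,0,0],-0.6],[[0,0,-0.008],[0,0,0],-0.6],[[0,0,-0.01],[0,0,0],-0.6],[[0,0,-0.012],[0,0,0],-0.6],[[0,0,-0.008],[0,0,0],-0.6],[[0,0,-0.004],[0,0,0],-0.6],[[0,0,-0.002],[0,0,0],-0.6],[[0,0,0],[0,0,0],-0.6]]'

```text
t: 18.1
eef_pos: [0.489, 0.0024, 0.1498]
ee_rot: [-3.141, 0.0, -1.744]
force: [0.6, -0.5, -1.5]
width: 0.0485
```

```bash
python3 - <<'E'
from h import *
where(); to([0.4513,0.3323,0.15],-100.1)
E
```

```text
board u,v mm [-16.36  -0.44] z 149.8 F u,v,z [ 0.69 -0.4  -1.48] t 18.1 yaw [-1.7999e+02  1.0000e-02 -9.9900e+01] w 0.0485
turn(tool,deg) [-0.01  0.01  0.2 ]
total shift tool mm [-3.182e+02  9.500e+01 -2.000e-01] force [ 0.61 -0.51 -1.48] t 18.1
```

Request:
step_arm --targets '[[[-0.008,0.0024,0],[0,0,0.2],-0.6],[[-0.016,0.0048,0],[0,0,0],-0.6],[[-0.024,0.0072,0],[0,0,0],-0.6],[[-0.024,0.0072,0],[0,0,0],-0.6],[[-0.024,0.0072,0],[0,0,0],-0.6],[[-0.024,0.0072,0],[0,0,0],-0.6],[[-0.024,0.0072,0],[0,0,0],-0.6],[[-0.024,0.0072,0],[0,0,0],-0.6]]'

```text
t: 18.9
eef_pos: [0.4682, 0.1779, 0.1492]
ee_rot: [3.141, -0.001, -1.747]
force: [-0.2, 0.3, -1.7]
width: 0.0484
```

Request:
step_arm --targets '[[[-0.024,0.0072,0],[0,0,0],-0.6],[[-0.024,0.0072,0],[0,0,0],-0.6],[[-0.024,0.0072,0],[0,0,0],-0.6],[[-0.024,0.0072,0],[0,0,0],-0.6],[[-0.02,0.006,0],[0,0,0],-0.6],[[-0.016,0.0048,0],[0,0,0],-0.6],[[-0.01,0.003,0],[0,0,0],-0.6],[[-0.008,0.0022,0],[0,0,0],-0.6]]'

```text
t: 19.7
eef_pos: [0.4508, 0.3327, 0.1494]
ee_rot: [3.141, -0.0, -1.747]
force: [0.6, -0.4, -2.1]
width: 0.0485
```

Request:
step_arm --targets '[[[0,0,0],[0,0,0],-0.6],[[0,0,0.008],[0,0,0],-0.6],[[0,0,0.012],[0,0,0],-0.6],[[0,0,0.012],[0,0,0],-0.6],[[0,0,0.012],[0,0,0],-0.6],[[0,0,0.008],[0,0,0],-0.6],[[0,0,0],[0,0,0],-0.6],[[0,0,0],[0,0,0],-0.6]]'

```text
t: 20.5
eef_pos: [0.4511, 0.3321, 0.0975]
ee_rot: [3.142, -0.001, -1.747]
force: [-0.1, 0.8, -1.6]
width: 0.0485
```

```bash
python3 - <<'E'
from h import *
where(); to([0.4513,0.3323,0.07],-100.1); grab("scene","s10"); grab("wrist","w10"); grab("top","t10")
where(); crop("s10",340,200,460,290,6,"c19"); crop("t10",180,170,270,250,7,"c20")
E
```

```text
board u,v mm [-110.63  317.76] z 97.51 F u,v,z [-0.24  0.74 -1.59] t 20.5 yaw [ 1.8000e+02 -3.0000e-02 -1.0009e+02] w 0.0485
turn(tool,deg) [ 0.   -0.03  0.01]
total shift tool mm [-0.2 -0.1 27.5] force [-0.11  0.77 -1.59] t 20.5
board u,v mm [-110.52  318.22] z 98.25 F u,v,z [ 0.05 -0.22 -1.54] t 20.65 yaw [-1.7997e+02  6.0000e-02 -1.0008e+02] w 0.0483
```

View pics/c19.png

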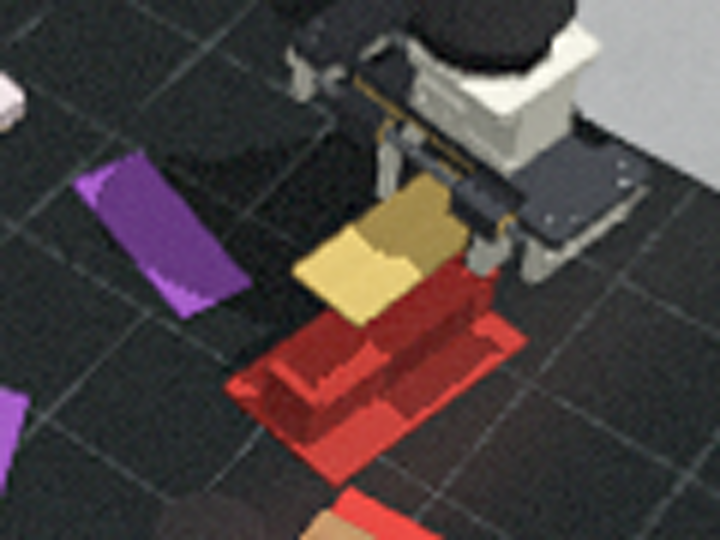

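View pics/w10.png

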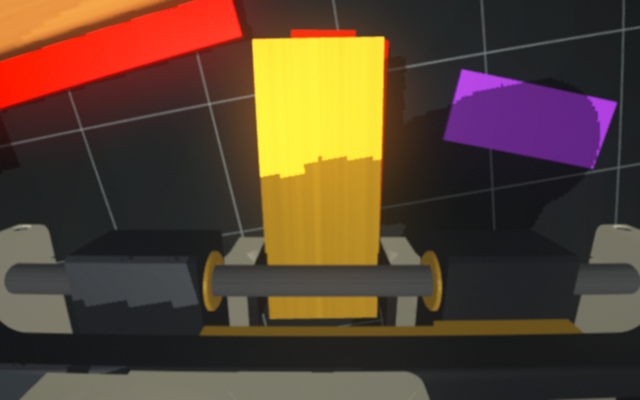

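View pics/c20.png

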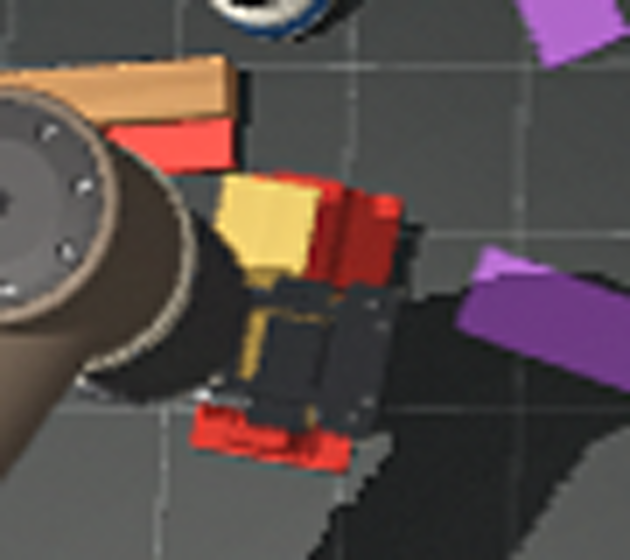

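```bash
python3 - <<'E'
from h import *
crop("w10",230,10,410,130,4,"c21")
L=load("w10")
C=np.array([.487,.326]);y=np.radians(-10.1);u=np.array([np.cos(y),np.sin(y)]);v=np.array([-u[1],u[0]])
for uv,z in [((292,31),.05),((355,31),.05),((388,40),.008),((253,39),.1193),((384,39),.1193)]:
  d=pt(L,[uv],z)[0,:2]-C; print(uv,z,np.round([1000*d@u,1000*d@v],1))
E
```

```text
(292, 31) 0.05 [77.5 15.9]
(355, 31) 0.05 [ 77.5 -19.3]
(388, 40) 0.008 [ 80.8 -45.6]
(253, 39) 0.1193 [60.1 25. ]
(384, 39) 0.1193 [ 60.2 -24. ]
```

View pics/c21.png

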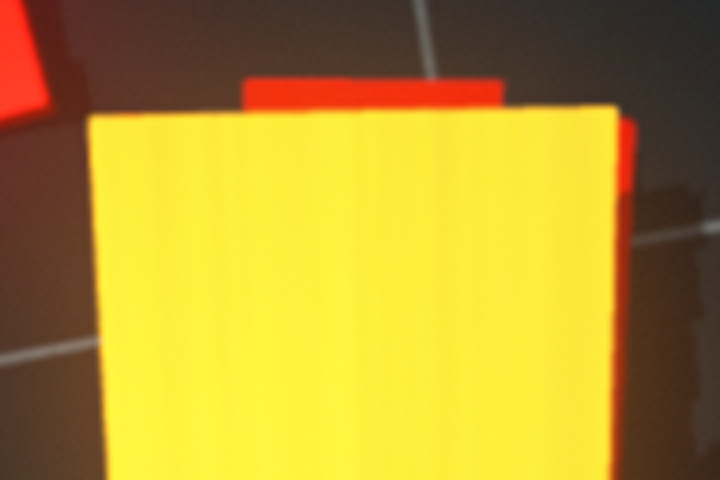

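Request:
step_arm --targets '[[[0.001,-0.0005,0.004],[0,0,0],-0.6],[[0,0,0.01],[0,0,0],-0.6],[[0,0,0.012],[0,0,0],-0.6],[[0,0,0.012],[0,0,0],-0.6],[[0,0,0.012],[0,0,0],-0.6],[[0,0,0.01],[0,0,0],-0.6],[[0,0,0.006],[0,0,0],-0.6],[[0,0,0.002],[0,0,0],-0.6]]'

```text
t: 21.45
eef_pos: [0.4511, 0.3307, 0.0286]
ee_rot: [3.141, -0.001, -1.747]
force: [0.2, 0.4, -2.5]
width: 0.0485
```

```bash
python3 - <<'E'
from h import *
grab("wrist","w11"); where(); grab("scene","s11"); where(); crop("s11",340,200,460,290,6,"c22");crop("w11",200,0,440,120,3,"c23")
E
```

```text
board u,v mm [-110.37  316.52] z 28.88 F u,v,z [-0.16  0.41 -1.67] t 21.5 yaw [ 1.7998e+02 -6.0000e-02 -1.0009e+02] w 0.0484
board u,v mm [-110.24  316.77] z 29.4 F u,v,z [-0.28 -0.12 -2.82] t 21.55 yaw [ 1.7999e+02 -2.0000e-02 -1.0009e+02] w 0.0484
```

View pics/c22.png

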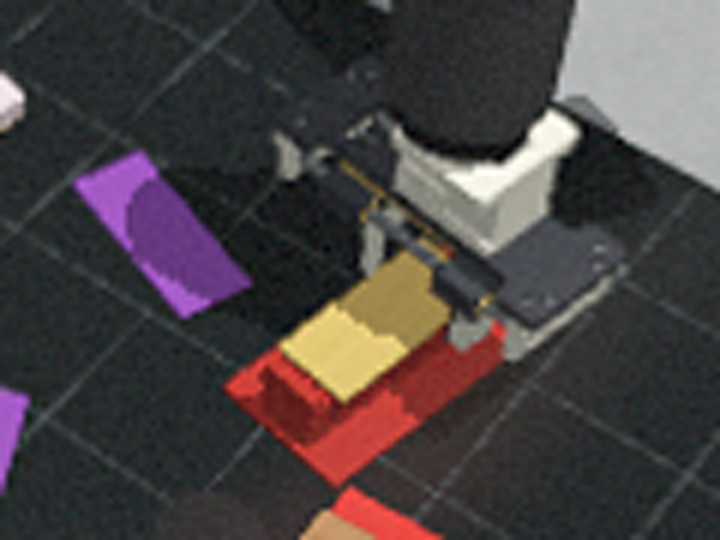

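View pics/c23.png

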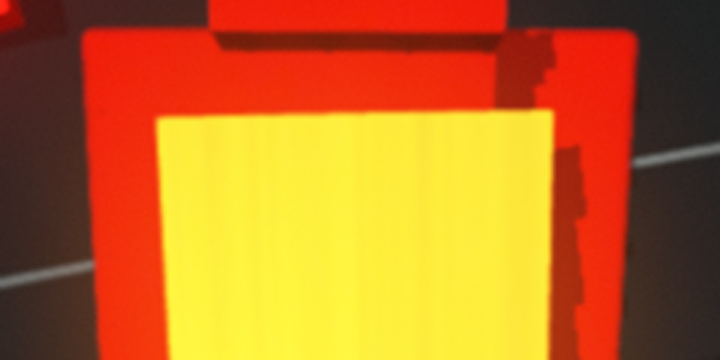

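```bash
python3 - <<'E'
from h import *
L=load("w11")
C=np.array([.487,.326]);y=np.radians(-10.1);u=np.array([np.cos(y),np.sin(y)]);v=np.array([-u[1],u[0]])
for uv,z in [((200+70,11),.05),((200+505/3,11),.05),((200+70,16.7),.04),((200+505/3,16.7),.04),((200+157/3,39.2),.0507),((200+553/3,36.8),.0507),((200+85/3,31/3),.008),((200+636/3,33/3),.008)]:
  d=pt(L,[uv],z)[0,:2]-C; print(np.round(uv,1),z,np.round([1000*d@u,1000*d@v],1))
E
```

```text
[270  11] 0.05 [69.8 16.6]
[368.3  11. ] 0.05 [ 69.8 -19.4]
[270.   16.7] 0.04 [70.3 18.1]
[368.3  16.7] 0.04 [ 70.3 -20.8]
[252.3  39.2] 0.0507 [60.  23.5]
[384.3  36.8] 0.0507 [ 60.9 -25.6]
[228.3  10.3] 0.008 [81.1 42.4]
[412.  11.] 0.008 [ 80.9 -45.8]
```

Request:
step_arm --targets '[[[0.0005,-0.0015,0],[0,0,0],-0.6],[[0,0,0.001],[0,0,0],-0.6],[[0,0,0.001],[0,0,0],-0.6],[[0,0,0.001],[0,0,0],-0.6],[[0,0,0.001],[0,0,0],-0.6],[[0,0,0.0005],[0,0,0],-0.6],[[0,0,0.0005],[0,0,0],-0.6],[[0,0,0],[0,0,0],-0.6]]'

```text
t: 22.35
eef_pos: [0.4527, 0.3303, 0.0246]
ee_rot: [3.142, -0.0, -1.747]
force: [-0.7, -0.5, -1.9]
width: 0.0485
```

```bash
python3 - <<'E'
from h import *
fav(3)
E
```

```text
board u,v mm [-108.74  316.31] z 24.69 F u,v,z [-0.65  0.62 -1.72] t 22.5 yaw [-180.      0.   -100.09] w 0.048
Fmean [ 0.02 -0.18 -1.96] Fz [-1.9 -2.  -2. ]
```

Request:
step_arm --targets '[[[0,0,0.0003],[0,0,0],-0.6],[[0,0,0.0003],[0,0,0],-0.6],[[0,0,0.0003],[0,0,0],-0.6],[[0,0,0.0003],[0,0,0],-0.6],[[0,0,0.0003],[0,0,0],-0.6],[[0,0,0],[0,0,0],-0.6],[[0,0,0],[0,0,0],-0.6],[[0,0,0],[0,0,0],-0.6]]'

```text
t: 23.3
eef_pos: [0.4528, 0.3304, 0.0236]
ee_rot: [-3.141, 0.0, -1.747]
force: [-3.2, -1.8, 5.6]
width: 0.0487
```

Request:
step_arm --targets '[[[0,0,0.0001],[0,0,0],-0.6],[[0,0,0.0001],[0,0,0],-0.6],[[0,0,0.0001],[0,0,0],-0.6],[[0,0,0],[0,0,0],-0.6],[[0,0,0],[0,0,0],-0.6],[[0,0,0],[0,0,0],-0.6],[[0,0,0],[0,0,0],-0.6],[[0,0,0],[0,0,0],-0.6]]'

```text
t: 24.1
eef_pos: [0.4528, 0.3304, 0.0236]
ee_rot: [-3.141, 0.0, -1.747]
force: [-3.4, -1.1, 8.8]
width: 0.0491
```

Request:
step_arm --targets '[[[0,0,-0.0002],[0,0,0],-0.6],[[0,0,-0.0002],[0,0,0],-0.6],[[0,0,-0.0002],[0,0,0],-0.6],[[0,0,0],[0,0,0],-0.6],[[0,0,0],[0,0,0],-0.6],[[0,0,0],[0,0,0],-0.6],[[0,0,0],[0,0,0],-0.6],[[0,0,0],[0,0,0],-0.6]]'

```text
t: 24.9
eef_pos: [0.4528, 0.3303, 0.0236]
ee_rot: [-3.141, 0.0, -1.747]
force: [-2.1, -0.8, 4.5]
width: 0.0483
```

```bash
python3 - <<'E'
from h import *
grab("wrist","w12"); where(); grab("scene","s12"); where(); crop("s12",340,200,460,290,6,"c24");crop("w12",200,0,440,200,3,"c25")
print(arm.get_state()["moment"])
L=load("w12");C=cloud(L)
for r in (40,70,100,130,160,190,220): print(r,[np.round(1000*np.nanmean(C[r-3:r+4,c-4:c+5,2]),1) for c in (275,320,365)])
E
```

```text
board u,v mm [-108.73  316.35] z 23.61 F u,v,z [-1.57 -1.83  5.14] t 24.95 yaw [-1.8000e+02  1.0000e-02 -1.0009e+02] w 0.0485
board u,v mm [-108.73  316.33] z 23.6 F u,v,z [-2.69 -2.33  4.96] t 25.0 yaw [-1.8000e+02  1.0000e-02 -1.0009e+02] w 0.0485
[-0.35406152  0.88297782  0.02531376]
40 [np.float64(42.6), np.float64(43.9), np.float64(44.1)]
70 [np.float64(44.0), np.float64(44.0), np.float64(44.0)]
100 [np.float64(44.1), np.float64(44.1), np.float64(43.9)]
130 [np.float64(44.2), np.float64(44.2), np.float64(44.2)]
160 [np.float64(44.1), np.float64(44.3), np.float64(44.2)]
190 [np.float64(44.1), np.float64(44.2), np.float64(44.1)]
220 [np.float64(44.2), np.float64(44.1), np.float64(44.2)]
```

View pics/c24.png

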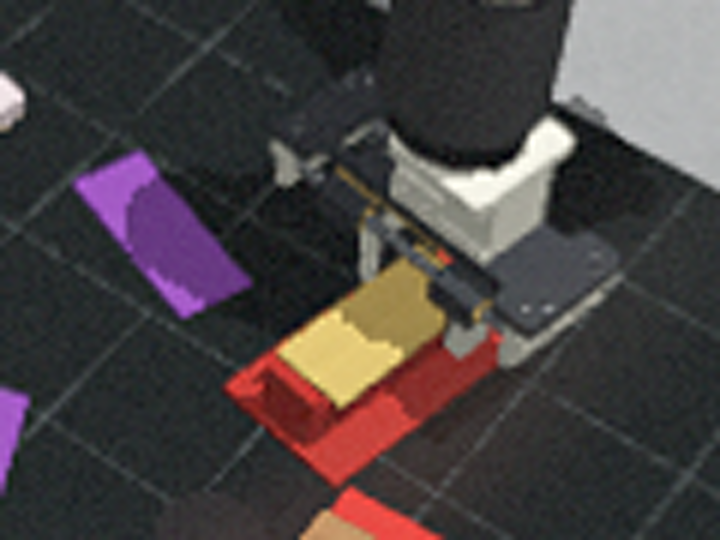

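View pics/c25.png

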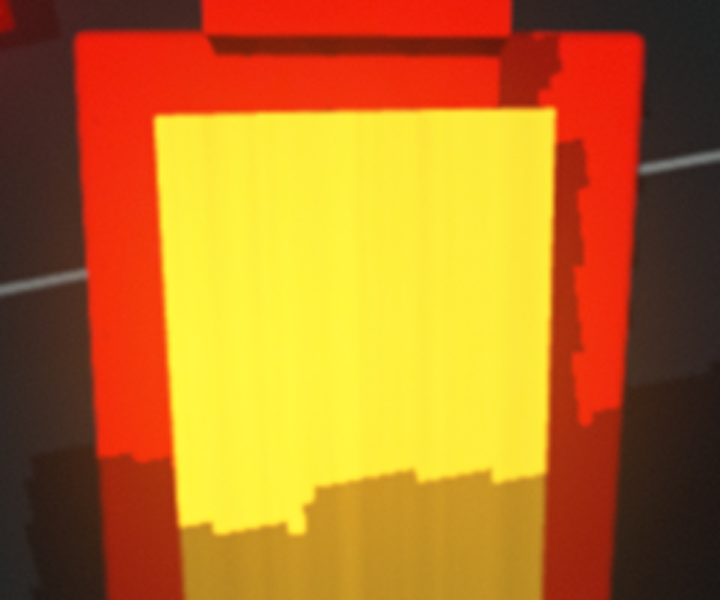

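Request:
step_arm --targets '[[[0,0,-0.0002],[0,0,0],-0.6],[[0,0,-0.0001],[0,0,0],-0.6],[[0,0,0],[0,0,0],-0.6],[[0,0,0],[0,0,0],0.2],[[0,0,0],[0,0,0],0.3],[[0,0,0],[0,0,0],0.5],[[0,0,0],[0,0,0],0.6],[[0,0,0],[0,0,0],0.6]]' --grip_force 15

```text
t: 25.8
eef_pos: [0.4527, 0.3303, 0.0237]
ee_rot: [3.142, -0.0, -1.747]
force: [0.5, -0.4, 0.1]
width: 0.0698
```

Request:
step_arm --targets '[[[0,0,0],[0,0,0],0.6],[[0,0,-0.005],[0,0,0],0.6],[[0,0,-0.01],[0,0,0],0.6],[[0,0,-0.02],[0,0,0],0.6],[[0,0,-0.03],[0,0,0],0.6],[[0,0,-0.03],[0,0,0],0.6],[[0,0,-0.03],[0,0,0],0.6],[[0,0,-0.02],[0,0,0],0.6]]'

```text
t: 26.6
eef_pos: [0.4533, 0.3309, 0.1723]
ee_rot: [-3.14, 0.003, -1.747]
force: [0.4, -0.8, 0.1]
width: 0.0702
```

Request:
step_arm --targets '[[[0,0,-0.02],[0,0,0],0.6],[[0,0.02,0],[0,0,0],0.6],[[0,0.02,0],[0,0,0],0.6],[[0,0.02,0],[0,0,0],0.6],[[0,0.02,0],[0,0,0],0.6],[[0,0,0],[0,0,0],0.6],[[0,0,0],[0,0,0],0.6],[[0,0,0],[0,0,0],0.6]]'

```text
t: 27.4
eef_pos: [0.3744, 0.3444, 0.1893]
ee_rot: [-3.141, 0.001, -1.747]
force: [0.3, -0.3, -1.1]
width: 0.07
```

```bash
python3 - <<'E'
from h import *
where(); grab("wrist","w13"); grab("scene","s13");grab("top","t13");where()
L=load("w13");C=cloud(L);p=L["p"].astype(int)
m=(p[...,0]>120)&(p[...,1]>90)&(p[...,2]<110)&(abs(C[...,2]-.044)<.006)
print(m.sum(),np.nanmedian(C[m][:,2]),np.nanstd(C[m][:,2]),cv2.minAreaRect(C[m][:,:2].astype(np.float32)))
crop("s13",340,200,460,290,6,"c26")
E
```

```text
board u,v mm [-188.32  316.66] z 189.26 F u,v,z [ 0.31 -0.24 -1.13] t 27.4 yaw [-1.7998e+02  4.0000e-02 -1.0009e+02] w 0.07
board u,v mm [-188.23  316.39] z 188.75 F u,v,z [0.7  0.14 0.2 ] t 27.55 yaw [-1.8000e+02 -1.0000e-02 -1.0013e+02] w 0.0701
7550 0.0440566688785837 0.0008162425673462945 ((0.47956109046936035, 0.3251708745956421), (0.04987887665629387, 0.10302229225635529), 80.74059295654297)
```

View pics/w13.png

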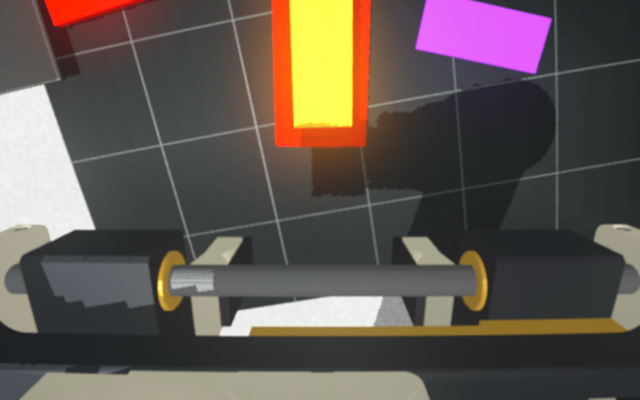

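View pics/s13.png

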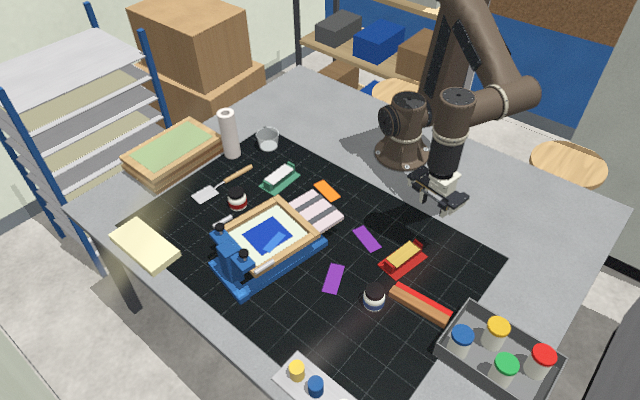

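View pics/t13.png

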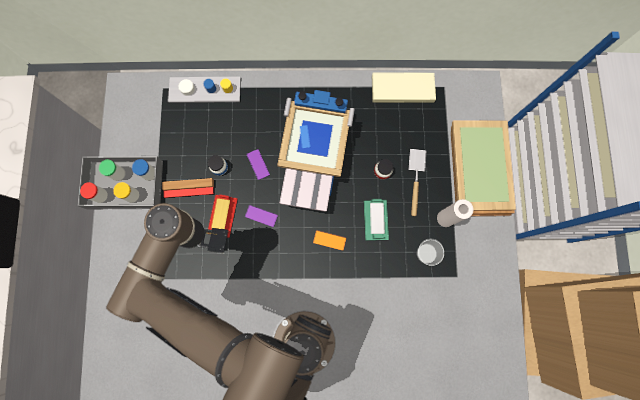

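View pics/c26.png

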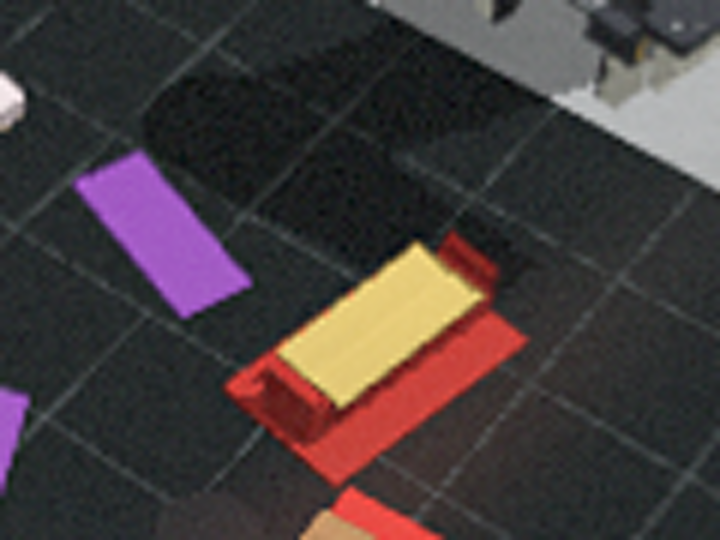

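The scene view shows the shim flat between both lips of the red rest (px about 403,255), with the gripper clear of everything. The jars, decoys, spare shim and press look the same as in the first pictures. Handing in.

```bash
python3 - <<'E'
from h import *
print(ticket.job_done())
E
```

```text
the job is handed in; nothing more can be done
None
```

The brass shim now lies flat on the red rest, between the end lips, and the job was handed in at about 27.6 s of the 69 s allowed. No verdict was reported.

- **Drawing:** I pressed on the shim with shut fingers. The readings taken between moves stayed around 4–6 N, well under the 15 N limit. I drew it about 90 mm along the channel until its end stuck out 40 mm. A check partway and one at the end showed no slip.
- **Lifting and placing:** I gripped the part that stuck out across its width. The shim stayed level when lifted. I carried it over and lowered it until it touched the bed, then let go.
- **Touchdown force:** The reading at touchdown peaked at about 9 N, slightly above the 5 N I had let it settle to before letting go. I eased the height back slightly before opening the fingers.
- **Last checks:** The shim's top is 44 mm above the bench across its length, which is the 40 mm bed plus its 4 mm thickness. The gripper was open and clear of everything. Compared by eye with the first pictures, everything else stood where it was.
- **Disagreement:** My two camera estimates of the rest's centre differed by about 3 mm. I settled it with a wrist-camera view before lowering.

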